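Strip the gear train off the shaft onto the wash-tray spigots

TASK

Take the gear train apart: lift the castle nut, the bearing, the brass synchro ring and the gear off the upright shaft and put each one over its own spigot on the drip tray, the spigot that fits its bore, ready for washing. Every part must lie flat, right way up as it sat on the shaft, and fully down on the foot of its spigot.

Things in the scene. Friction and masses are not known exactly. Their poses are not given: they have to be found in the camera images.
- castle_nut_mid (a point): Steel castle nut, hexagonal with six turrets on top: 32 mm across flats, 37 across corners, 16 high, bore 17, 70 g. Already unscrewed, loose on top of the stack. Point: its centre, half-way up; z up along the bore, x through the middle of a flat. The bearing just below is wider than the nut: while stacked, fingertips can go no lower than the nut's underside.
- bearing_mid (a point): Bright steel ball bearing, 46 mm outside diameter, bore 24, 16 high, 130 g; second from the top, loose on the shaft. Point: its centre, half-way up; z up along the bore. The synchro ring just below is wider: while stacked, fingertips can go no lower than the bearing's underside.
- synchro_ring_mid (a point): Brass synchro ring, 55 mm outside diameter (57 over the fine teeth at its foot), bore 45, 12 high, 80 g; third from the top, loose on the gear's face round the gear's 40 mm cone, whose top is level with the ring's. Point: its centre, half-way up; z up along the bore. The gear just below is wider: while stacked, fingertips can go no lower than the ring's underside.
- gear_mid (a point): Dark steel gear, lowest of the stack: toothed body 66 mm outside diameter, 18 mm high; on its upper face a bright hollow cone, 40 mm in diameter, 12 high; bore 32 through both; 300 g. Point: on the axis, half-way up the toothed body, 9 mm over the gear's underside; z up along the bore, to the cone.
- shaft_stand: Stepped shaft upright in a grey fixture, fixed. Origin on its axis at the bench top, z up. Base 116 mm square, 10 high; boss 80 mm wide to 18; dark shoulder 48 wide to 34, bearing the gear; shaft 26 wide to 61, 18 to 79, 12 to 94 mm. At the start the undersides of gear, ring, bearing and nut lie at 34, 52, 64, 80 mm; each has 2 to 3 mm play all round and lifts straight up.
- spigot_nut: Upright steel spigot fixed on the drip tray. Origin: centre of its underside, on the tray floor 4 mm over the bench; z up. Dark round foot 25 mm in diameter, 14 mm high: a part rests on its top face. On it a bright peg 12 mm in diameter, straight for 13 mm, then tapering over 9 mm to a flat 4 mm tip. Thinnest: for the castle nut.
- spigot_bearing: Upright steel spigot fixed on the drip tray. Origin: centre of its underside, on the tray floor 4 mm over the bench; z up. Dark round foot 32 mm in diameter, 14 mm high: a part rests on its top face. On it a bright peg 18 mm in diameter, straight for 13 mm, then tapering over 9 mm to a flat 6 mm tip. Second thinnest: for the bearing.
- spigot_gear: Upright steel spigot fixed on the drip tray. Origin: centre of its underside, on the tray floor 4 mm over the bench; z up. Dark round foot 40 mm in diameter, 14 mm high: a part rests on its top face. On it a bright peg 26 mm in diameter, straight for 13 mm, then tapering over 9 mm to a flat 12 mm tip. Second thickest: for the gear.
- spigot_ring: Upright steel spigot fixed on the drip tray. Origin: centre of its underside, on the tray floor 4 mm over the bench; z up. Dark round foot 50 mm in diameter, 14 mm high: a part rests on its top face. On it a bright peg 39 mm in diameter, straight for 13 mm, then tapering over 9 mm to a flat 24 mm tip. Thickest: for the ring. (The spigots: corners of a 110 mm square; tray rim 14 mm high.)
Things that resemble listed ones, but are neither listed nor needed, are in the scene too. What is meant by the part that bears synchro_ring_mid is not pink or turquoise, and is the smaller of those in its own colour.

How it is judged (in metres and radians):
At the end, for the whole second after the job is handed in: Castle nut, bearing, synchro ring and gear each sit over their own spigot: axis within 6 mm of the spigot's, underside within 3 mm of the top of the spigot's foot, tilted less than 0.12 rad (right way up), at rest (under 20 mm/s) (horizontal distance between castle_nut_mid and spigot_nut below 0.006 m and z of castle_nut_mid in the frame of spigot_nut between 0.019 and 0.025 m and angle between each of castle_nut_mid, bearing_mid, synchro_ring_mid, gear_mid's own z axis and vertical below 0.12 rad and linear speed of each of castle_nut, bearing, synchro_ring, gear below 0.02 m/s and horizontal distance between bearing_mid and spigot_bearing below 0.006 m and z of bearing_mid in the frame of spigot_bearing between 0.019 and 0.025 m and horizontal distance between synchro_ring_mid and spigot_ring below 0.006 m and z of synchro_ring_mid in the frame of spigot_ring between 0.017 and 0.023 m and horizontal distance between gear_mid and spigot_gear below 0.006 m and z of gear_mid in the frame of spigot_gear between 0.02 and 0.026 m); the robot touches nothing.
It also fails if it takes over 125 s, if anything falls off the work surface, if the arm or the gripper's body presses on something with over 40 N, if the wrist force passes 120 N, or if a joint passes its speed limit or range.

ROBOT

A 6-joint arm with a two-finger parallel gripper is mounted at the origin on a cart in front of the work surface, level with it; the furniture and walls round the work are solid. World frame = base frame: x ahead of the robot, y to its left, z up, the work surface at z = 0. Lengths are in mm, angles in degrees, forces in N, time in s.
With the tool pointing down it reaches from about 350 to 875 mm from the base axis. Payload 4.2 kg.
Tool frame: the origin (TCP) lies between the finger pads; the fingertips stand 8 mm ahead of it and the grasp point (between the pads) lies 11 mm behind it; x points along the fingers, y is the direction in which the jaws open and shut, and the axes are right-handed (so a half turn about x gives the same grasp; the last joint's range is limited). The gripper opens to 85 mm and grips with 20 to 120 N. Pads are 22 mm wide; open, the fingers measure 114 mm over their backs; the gripper's body (76 mm by 85 mm) begins 54 mm behind the grasp point. The pads swing forward as they close: fully open they stand 13 mm farther back than shut.
Start: joints at [83.171, 22.042, 0.453, 0, -68.411, -14.817], TCP at [230.515, 580.915, 239.312] pointing down, gripper open.
Joint ranges: [-179.83, 179.83], [-69.29, 118.12], [-61.27, 80.66], [-181.25, 117.63], [-171.15, -9.14], [-177.46, 177.46]. Speed limits (degrees/s): [159.86, 159.86, 180, 180, 180, 180].

INTERFACE

Orientations are given as [roll, pitch, yaw] about the fixed x, y, z axes, in that order (R = Rz(yaw) Ry(pitch) Rx(roll)).
In Python, from cell import bot gives the robot as it stands.
- The arm moves only by the tool arm_command, never from a script. Its argument "plan" is one flat list of numbers, 7 for each row, row after row: the shift along the tool's x, y, z normalised to -1 to 1, where 1 is 10 cm, then the turn, a rotation vector about the tool's x, y, z normalised to -1 to 1, where 1 is 1.5 rad, then the opening in per cent of the stroke, from 0 (shut) to 100 (fully open). In form: [dx, dy, dz, ax, ay, az, hand, dx, dy, dz, ax, ay, az, hand, ...]. A call has 1 to 20 rows; each row is the pose to reach, as a shift and turn from the pose commanded when the call began, along the tool's axes at that moment; what a row does not reach only later rows make up. A row lasts 1/12 s, in which the tool goes at most 41.7 mm and 7.16 degrees, less where a joint would pass 70% of its speed; a pose out of reach is approached as far as the arm can. A call with a number of a shift or a turn outside -1 to 1 is refused whole. A call with a gripper value outside its range is refused whole. The fingers move at their own pace and stop on an object; "grip_force" is the grip in N (left out, the last holds). Time passes only in rows, so rows that repeat a pose let the fingers close. It gives the time, the measured TCP pose, the force and the opening at its end, in the units of the state.
- bot.state(): the state, without advancing time (a new reading comes with each control period).
- bot.camera(name): name is "scene" or "top"; returns a dict with "color" (420x560x3 uint8, red, green, blue), "mtx" (3x3 intrinsics, pixels), "k1" (the pictures are not rectified: a ray, as slopes to the right and down, at radius r is drawn at 1 + k1 r^2 times it, then the intrinsics apply), "world_to_cam" (4x4, takes a point from world to camera coordinates). Camera axes: x right, y down, z forward; pixel columns grow to the right and rows downward; lengths in mm; the calibration is good to about 2 mm. A picture is of the moment at which its call begins. There is no depth.
- bot.finish_job(): hands the job in, once; it reports no verdict.
The state is a dict: "clock": time; "joints": joint angles; "qvel": joint speeds; "effort": joint torques, N m; "position": TCP position; "tcp_rot": TCP orientation; "wrist_force": force on the tool from outside, world axes, zero at the start; "moment": the same for the moment, N m; "grip_width": finger opening in mm.
Only numpy, scipy, OpenCV 4.12 (cv2) and the standard library are available. Lean on these libraries where they do the work, as an engineer would, in place of code of your own. Each camera call takes 0.05 s, during which the arm holds its last target.

## Working session

There is one attempt and no reset: what is moved stays moved. The work goes in short steps, Python scripts to look and compute and a tool call to move; the robot and the scene stay as the last step left them, time stands still between calls to the robot, and variables do not carry over. Pictures are saved under pics/ and viewed, and the job is handed in when it is done.

Besides the shell and the picture viewer there is one more tool, called after "Emit:" as name(argument=value, ...), one argument or row to a line, values as JSON. arm_command: Moves the arm, as the interface text tells. Scaled input: -1 to 1 covers 10 cm each way for a shift and 1.5 rad each way for a turn. Its arguments: {"type":"object","properties":{"plan":{"type":"array","items":{"type":"number"}},"grip_force":{"type":"number"}},"required":["plan"]}

```bash
ls; mkdir -p pics
python3 - <<'E'
from cell import bot
import cv2,json,pickle
s=bot.state();print(s)
for n in("scene","top"):
    c=bot.camera(n);pickle.dump(c,open(f'pics/{n}0.pkl','wb'))
    cv2.imwrite(f'pics/{n}0.png',c['color'][:,:,::-1]);print(n,c['mtx'],c['k1'],c['world_to_cam'])
E
```

```text
pics
{'clock': 0.0, 'joints': array([ 8.31699343e+01,  2.20926918e+01,  3.79641409e-01, -2.88994707e-02,
       -6.84099274e+01, -1.48170498e+01]), 'qvel': array([-0.05990543, -0.01574668, -0.03934858,  0.12052257, -0.02232948,
        0.0240937 ]), 'effort': array([ 2.00638839e-03, -3.92291522e+01,  1.88404280e+01,  4.18596804e+00,
       -4.49829284e-03, -6.56410286e-07]), 'position': array([230.32405145, 580.41104996, 238.20050008]), 'tcp_rot': array([  92.50149123,   89.87412298, -109.15628699]), 'wrist_force': array([ 0.41267759, -0.30999821,  0.04586599]), 'moment': array([-0.03267471,  0.02109817, -0.00949325]), 'grip_width': 85.28834118964087}
scene [[463.38705102   0.         277.65497058]
 [  0.         463.38705102 209.46446925]
 [  0.           0.           1.        ]] 0.055373539499982374 [[ 8.15355414e-01 -5.78932526e-01 -5.71666592e-03 -5.33704701e+02]
 [-2.86274766e-01 -3.94561088e-01 -8.73137049e-01  2.47663727e+02]
 [ 5.03231863e-01  7.13553557e-01 -4.87441292e-01  8.66921862e+02]
 [ 0.00000000e+00  0.00000000e+00  0.00000000e+00  1.00000000e+00]]
top [[461.0191659    0.         275.67777273]
 [  0.         461.0191659  213.36801796]
 [  0.           0.           1.        ]] -0.1503095242378684 [[-1.41070302e-02 -9.99803715e-01 -1.39112359e-02 -3.35560804e+01]
 [-9.83366643e-01  1.63920099e-02 -1.80890430e-01  6.15243834e+02]
 [ 1.81082957e-01  1.11280185e-02 -9.83404866e-01  1.15381682e+03]
 [ 0.00000000e+00  0.00000000e+00  0.00000000e+00  1.00000000e+00]]
```

View pics/scene0.png

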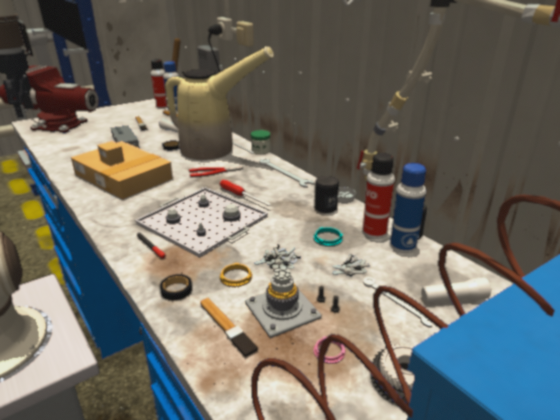

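View pics/top0.png

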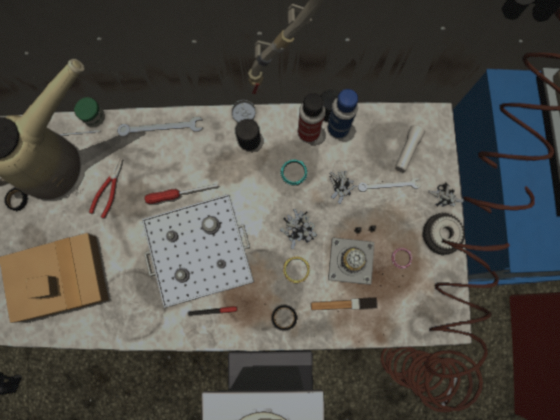

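```bash
cat > h.py <<'E'
import numpy as np,cv2,pickle
from scipy.spatial.transform import Rotation as R
def dist(c): return np.array([c['k1'],0,0,0,0.])
def proj(c,P):
    W=c['world_to_cam'];P=np.atleast_2d(np.array(P,float))
    return cv2.projectPoints(P.reshape(-1,1,3),cv2.Rodrigues(W[:3,:3])[0],W[:3,3],c['mtx'],dist(c))[0].reshape(-1,2)
def ray(c,uv):
    n=cv2.undistortPoints(np.array([[uv]],float),c['mtx'],dist(c)).ravel()
    W=c['world_to_cam'];o=-W[:3,:3].T@W[:3,3];d=W[:3,:3].T@np.array([n[0],n[1],1]);return o,d
def onz(c,uv,z):
    o,d=ray(c,uv);return o+d*(z-o[2])/d[2]
def crop(c,x0,y0,x1,y1,s,fn,marks=[]):
    im=cv2.resize(c['color'][y0:y1,x0:x1,::-1],None,fx=s,fy=s,interpolation=cv2.INTER_CUBIC)
    for pts in marks:
        for u,v in pts: cv2.circle(im,(int(round((u-x0+.5)*s)),int(round((v-y0+.5)*s))),1,(0,255,0),-1)
    cv2.imwrite(fn,im)
def circ(x,y,z,r,n=60):
    t=np.linspace(0,2*np.pi,n,endpoint=False);return np.c_[x+r*np.cos(t),y+r*np.sin(t),0*t+z]
def ld(n): return pickle.load(open(n,'rb'))
E
python3 - <<'E'
from h import *
s,t=ld('pics/scene0.pkl'),ld('pics/top0.pkl')
print(proj(t,[[230,580,239],[0,0,0]]),proj(s,[[230,580,239]]))
for uv,z in(((354,257),94),((172,236),40),((210,225),40),((182,275),40),((222,264),40),((296,270),6)):print(uv,onz(t,uv,z))
for uv,z in(((281,270),94),((173,213),40),((232,211),40),((201,228),40),((202,196),40)):print(uv,onz(s,uv,z))
crop(t,320,225,390,295,8,'pics/c1.png');crop(t,140,195,260,305,6,'pics/c2.png')
crop(s,240,250,330,335,7,'pics/c3.png');crop(s,130,185,275,255,5,'pics/c4.png')
E
```

```text
[[  4.32469087 368.88720442]
 [262.84481437 448.6576705 ]] [[ 25.83383901 115.23069067]]
(354, 257) [ 493.26018593 -238.03821686   94.        ]
(172, 236) [560.86497141 234.31812374  40.        ]
(210, 225) [589.02912729 132.33377627  40.        ]
(182, 275) [457.15106782 205.45116836  40.        ]
(222, 264) [485.02857915  99.72832152  40.        ]
(296, 270) [468.70420775 -94.7065536    6.        ]
(281, 270) [ 494.74077623 -237.24492242   94.        ]
(173, 213) [453.54574668 186.79341193  40.        ]
(232, 211) [583.11924787 105.88275778  40.        ]
(201, 228) [477.89575272  76.77778243  40.        ]
(202, 196) [558.91230167 228.64735533  40.        ]
```

View pics/c1.png

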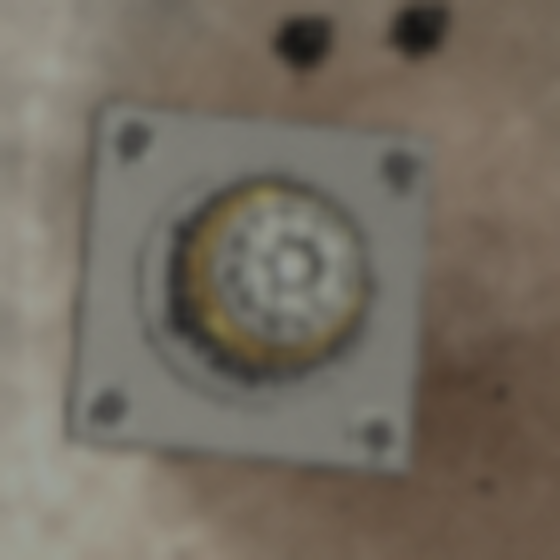

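View pics/c2.png

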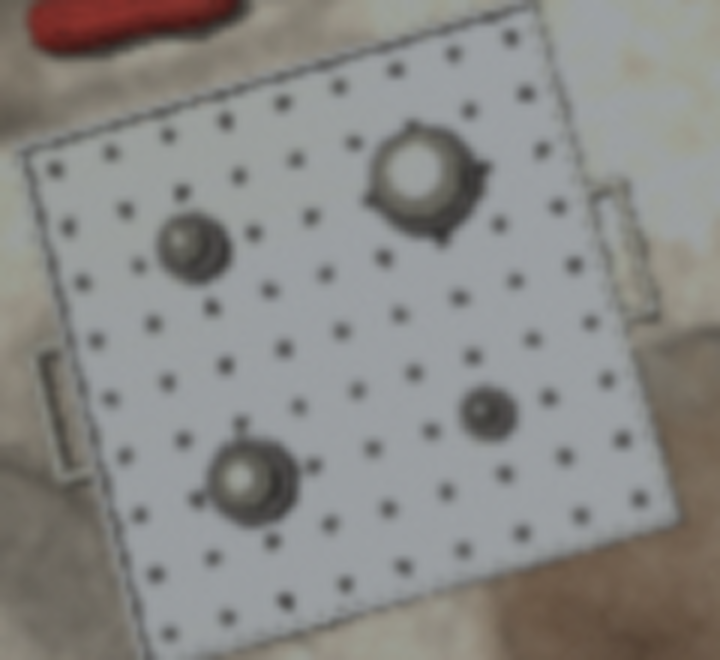

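View pics/c3.png

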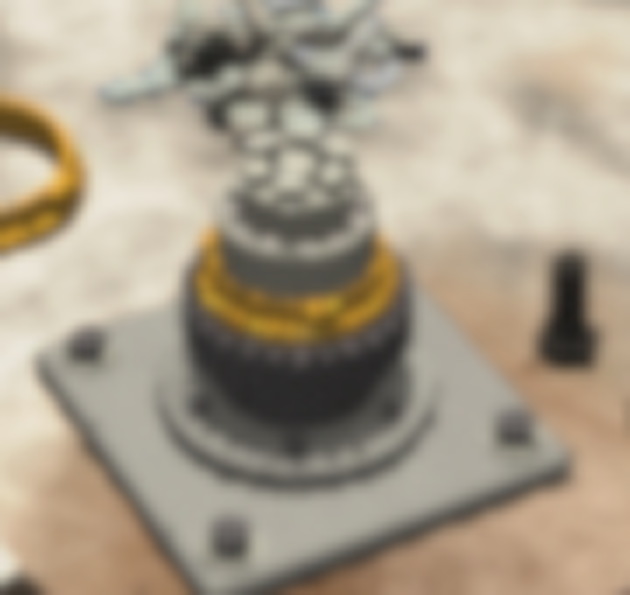

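View pics/c4.png

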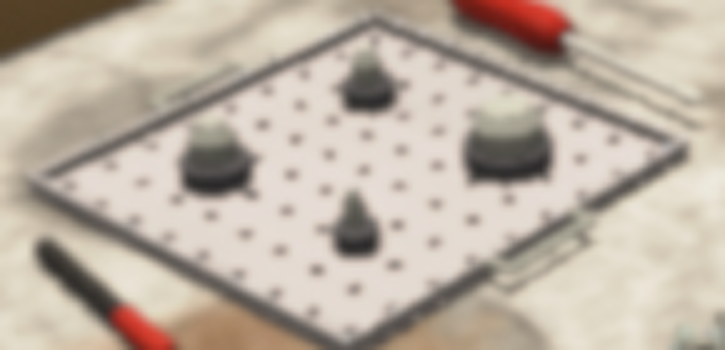

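```bash
cat > fit.py <<'E'
from h import *
from scipy.optimize import least_squares
s,t=ld('pics/scene0.pkl'),ld('pics/top0.pkl')
C2=lambda x,y:(x/6+140-.5,y/6+195-.5)
C4=lambda x,y:(x/5+130-.5,y/5+185-.5)
C1=lambda x,y:(x/8+320-.5,y/8+225-.5)
C3=lambda x,y:(x/7+240-.5,y/7+250-.5)
# order ring, gear, bearing, nut
T=np.array([C2(412,172),C2(243,477),C2(186,243),C2(483,408)])
S=np.array([C4(507,103),C4(211,127),C4(367,57),C4(354,197)])
for n,a,b in zip(('ring','gear','bear','nut'),T,S): print(n,onz(t,a,40).round(1),onz(s,b,40).round(1))
ct=np.mean([C1(97,100),C1(432,138),C1(410,470),C1(70,438)],0)
print('stand top',onz(t,ct,10)); print('stand scene',onz(s,np.mean([C3(38,358),C3(570,470)],0),10))
print('nut top', onz(t,C1(295,266),94), onz(s,C3(296,165),94))
E
python3 fit.py
```

```text
ring [594.  137.3  40. ] [597.2 135.6  40. ]
gear [459.8 210.8  40. ] [457.7 204.2  40. ]
bear [563.6 238.5  40. ] [561.2 227.7  40. ]
nut [489. 105.  40.] [485.5  95.5  40. ]
stand top [ 491.64120478 -242.91205328   10.        ]
stand scene [ 488.92124751 -251.59776032   10.        ]
nut top [ 491.25705159 -243.94952873   94.        ] [ 490.23984775 -246.08641425   94.        ]
```

```bash
cat > ov.py <<'E'
from fit import *
import sys
def sq(p):
    cx,cy,a=p; v=55*np.array([[1,-1],[-1,1],[1,1],[-1,-1]])  # ring gear bear nut
    c,s_=np.cos(a),np.sin(a);return v@np.array([[c,s_],[-s_,c]])+[cx,cy]
def spig(x,y,i):
    fr=[25,20,16,12.5][i];pr=[19.5,13,9,6][i];tr=[12,6,3,2][i]
    return [circ(x,y,4,fr),circ(x,y,18,fr),circ(x,y,18,pr),circ(x,y,31,pr),circ(x,y,40,tr)]
def stand(x,y,a):
    L=[]
    e=np.linspace(-58,58,30);o=np.full(30,58.)
    q=np.r_[np.c_[e,o],np.c_[e,-o],np.c_[o,e],np.c_[-o,e]]
    q=q@np.array([[np.cos(a),np.sin(a)],[-np.sin(a),np.cos(a)]])+[x,y]
    L.append(np.c_[q,0*q[:,0]+10])
    L+= [circ(x,y,18,40)]
    return L
def parts(x,y): return [circ(x,y,34,33),circ(x,y,52,33),circ(x,y,64,27.5),circ(x,y,64,23),circ(x,y,80,23),circ(x,y,94,6)]
E
python3 - <<'E'
from ov import *
for nm,cams in(('top',((t,T),)),('scene',((s,S),)),('both',((t,T),(s,S)))):
    def f(p): 
        q=sq(p);return np.concatenate([(proj(c,np.c_[q,np.full(4,40.)])-m).ravel() for c,m in cams])
    r=least_squares(f,[526,170,.28]);print(nm,r.x,sq(r.x).round(1).tolist(),f(r.x).round(1))
    if nm in('top','scene'):
        M=[proj(cams[0][0],c) for i,(x,y) in enumerate(sq(r.x)) for c in spig(x,y,i)]
        if nm=='top':crop(t,140,195,260,305,6,'pics/o2.png',M)
        else:crop(s,130,185,275,255,5,'pics/o4.png',M)
E
```

```text
ring [594.  137.3  40. ] [597.2 135.6  40. ]
gear [459.8 210.8  40. ] [457.7 204.2  40. ]
bear [563.6 238.5  40. ] [561.2 227.7  40. ]
nut [489. 105.  40.] [485.5  95.5  40. ]
stand top [ 491.64120478 -242.91205328   10.        ]
stand scene [ 488.92124751 -251.59776032   10.        ]
nut top [ 491.25705159 -243.94952873   94.        ] [ 490.23984775 -246.08641425   94.        ]
top [5.26645863e+02 1.72924324e+02 2.79861538e-01] [[594.7, 135.3], [458.6, 210.6], [564.3, 241.0], [489.0, 104.9]] [ 0.8 -0.3  0.1  0.5 -0.9 -0.3  0.1  0. ]
scene [5.25313591e+02 1.65874073e+02 2.77753789e-01] [[593.3, 128.1], [457.3, 203.7], [563.1, 233.8], [487.5, 97.9]] [ 0.2  1.5 -0.1  0.1 -0.4 -1.   0.3 -0.6]
both [5.26873108e+02 1.71349685e+02 2.79191692e-01] [[594.9, 133.6], [458.8, 209.1], [564.6, 239.4], [489.2, 103.3]] [ 1.4 -0.3  0.7  0.4 -0.3 -0.4  0.6 -0.1 -0.4  0.5 -0.4 -0.9 -0.9 -1.9
 -0.1 -1.7]
```

View pics/o2.png

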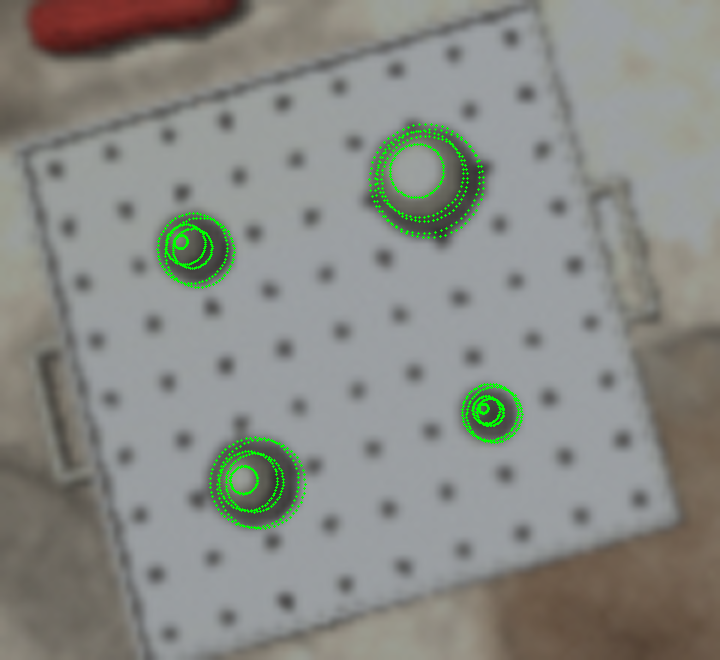

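View pics/o4.png

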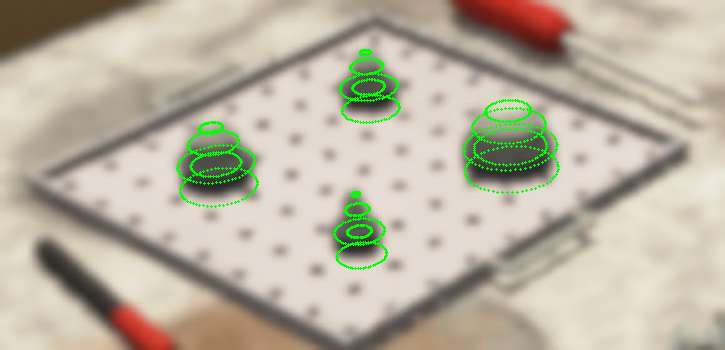

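```bash
python3 - <<'E' >/dev/null
from ov import *
p=[526.6,172.9,.28]
q=sq(p)
M=[proj(s,c) for i,(x,y) in enumerate(q) for c in spig(x,y,i)[:2]+spig(x,y,i)[3:]]
crop(s,150,185,250,240,8,'pics/o5.png',M)
st=(491.6,-243,.085)
M=[proj(s,c) for c in stand(*st)+parts(*st[:2])]
crop(s,240,250,330,335,7,'pics/o3.png',M)
M=[proj(t,c) for c in stand(491.6,-243,.085)+parts(*st[:2])]
crop(t,320,225,390,295,8,'pics/o1.png',M)
E
```

```text
(no output)
```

View pics/o5.png

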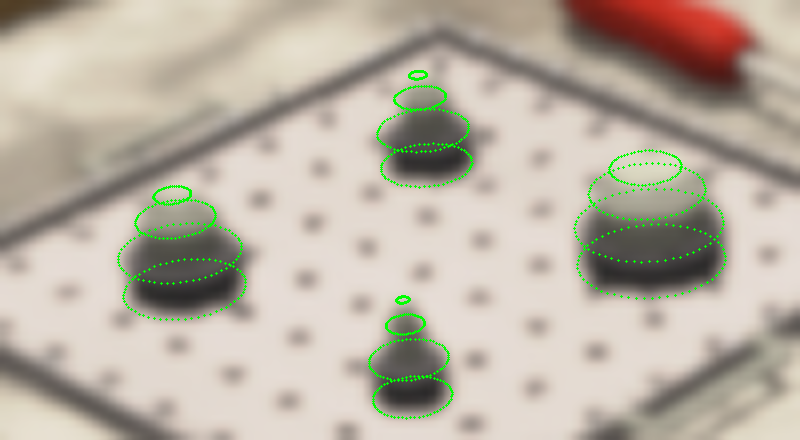

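View pics/o3.png

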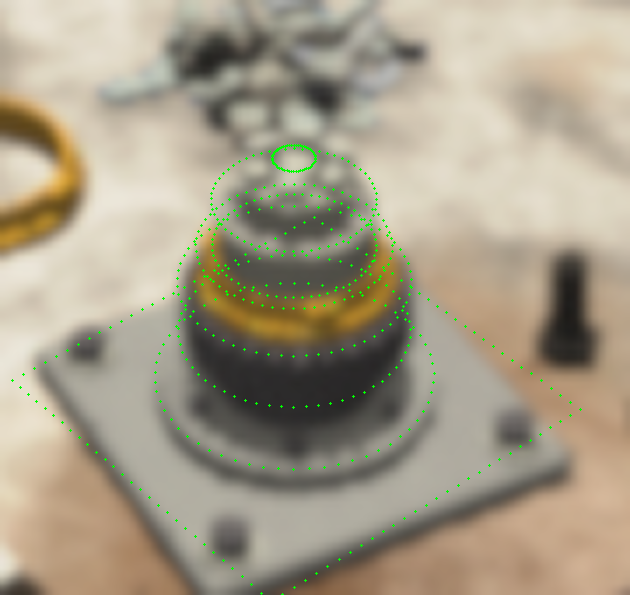

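View pics/o1.png

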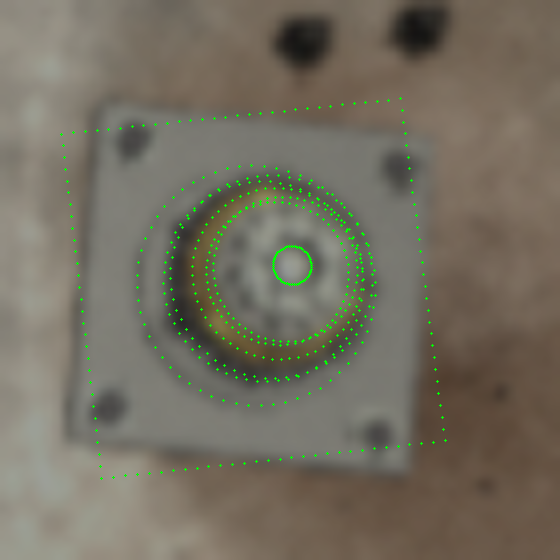

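```bash
python3 - <<'E' >/dev/null
from ov import *
for c,b,n in((t,(338,240,374,276),'a'),(s,(262,258,304,296),'b')):
    im=c['color'].astype(np.float32);bl=cv2.GaussianBlur(im,(0,0),1.5)
    im=np.clip(im+2.0*(im-bl),0,255)
    x0,y0,x1,y1=b;g=im[y0:y1,x0:x1];g=(g-g.min())/(g.max()-g.min())*255
    cv2.imwrite(f'pics/z{n}.png',cv2.resize(g[:,:,::-1].astype(np.uint8),None,fx=14,fy=14,interpolation=cv2.INTER_CUBIC))
E
```

```text
(no output)
```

View pics/za.png

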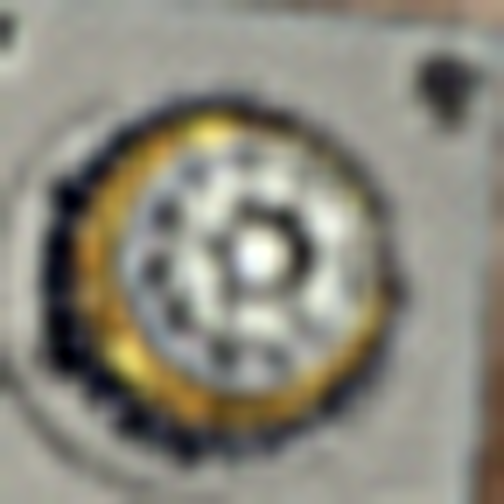

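View pics/zb.png

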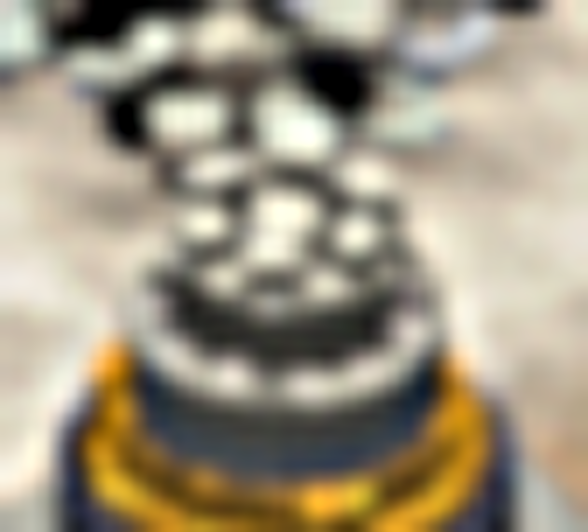

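```bash
cat >> h.py <<'E'
def pose(s):
    return np.array(s['position']),R.from_euler('xyz',s['tcp_rot'],degrees=True).as_matrix()
def Rdown(az): # tool x down, tool y at azimuth az (deg)
    a=np.radians(az);y=np.array([np.cos(a),np.sin(a),0]);x=np.array([0,0,-1.]);return np.c_[x,y,np.cross(x,y)]
def go(s,p,az,show=True):
    P,M=pose(s);d=M.T@(np.array(p)-P)/100;r=R.from_matrix(M.T@Rdown(az)).as_rotvec()/1.5
    yaw=np.degrees(np.arctan2(M[1,1],M[0,1]))
    print('t%.1f'%s['clock'],'pos',P.round(1),'az %.1f'%yaw,'w%.1f'%s['grip_width'],'F',np.round(s['wrist_force'],1),'j6 %.0f'%s['joints'][5])
    print(' shift',d.round(3),'turn',r.round(3));return d,r
E
python3 - <<'E'
from h import *
from cell import bot
s=bot.state();P,M=pose(s);print(M.round(3))
for a in(-5.7,54.3,114.3,-65.7,-125.7,174.3):go(s,(491,-244,180),a)
E
```

```text
[[-0.001 -0.369 -0.929]
 [-0.002 -0.929  0.369]
 [-1.     0.002 -0.   ]]
t0.1 pos [230.4 580.5 238.3] az -111.7 w85.4 F [-0.2  0.2 -0.7] j6 -15
 shift [ 0.597  6.7   -5.465] turn [-1.233e+00  1.000e-03 -1.000e-03]
t0.1 pos [230.4 580.5 238.3] az -111.7 w85.4 F [-0.2  0.2 -0.7] j6 -15
 shift [ 0.597  6.7   -5.465] turn [-1.931  0.002 -0.   ]
t0.1 pos [230.4 580.5 238.3] az -111.7 w85.4 F [-0.2  0.2 -0.7] j6 -15
 shift [ 0.597  6.7   -5.465] turn [ 1.56e+00 -2.00e-03 -1.00e-03]
t0.1 pos [230.4 580.5 238.3] az -111.7 w85.4 F [-0.2  0.2 -0.7] j6 -15
 shift [ 0.597  6.7   -5.465] turn [-0.535  0.    -0.001]
t0.1 pos [230.4 580.5 238.3] az -111.7 w85.4 F [-0.2  0.2 -0.7] j6 -15
 shift [ 0.597  6.7   -5.465] turn [ 0.163 -0.    -0.001]
t0.1 pos [230.4 580.5 238.3] az -111.7 w85.4 F [-0.2  0.2 -0.7] j6 -15
 shift [ 0.597  6.7   -5.465] turn [ 0.862 -0.001 -0.001]
```

Emit:
arm_command(
  plan=[0,0.2,-0.16,0.08,0,0,100,0,0.4,-0.32,0.16,0,0,100,0,0.6,-0.48,0.24,0,0,100,0,0.8,-0.64,0.32,0,0,100,0,1,-0.8,0.4,0,0,100,0,1,-0.8,0.48,0,0,100,0,1,-0.8,0.56,0,0,100,0,1,-0.8,0.64,0,0,100,0,1,-0.8,0.72,0,0,100,0,1,-0.8,0.8,0,0,100,0,1,-0.8,0.862,0,0,100,0,1,-0.8,0.862,0,0,100],
  grip_force=40,
)

```text
clock: 1.1
position: [267.9, 458.2, 238.9]
tcp_rot: [159.7, 89.9, -116.1]
wrist_force: [0.4, 0.4, -0.1]
grip_width: 85.3
```

Run:
```python
from h import *
from cell import bot
s=bot.state();go(s,(491,-244,180),174.3);print(s['joints'].round(0))
```

```text
t1.1 pos [267.9 458.2 238.9] az 174.2 w85.3 F [ 0.4  0.4 -0.1] j6 -83
 shift [ 0.594 -2.933 -6.758] turn [-0.001 -0.001 -0.   ]
[ 77.  13. -13.  -0. -64. -83.]
```

Emit:
arm_command(
  plan=[0,-0.15,-0.33,0,0,0,100,0,-0.3,-0.66,0,0,0,100,0,-0.44,-1,0,0,0,100],
)

```text
clock: 1.35
position: [301.8, 353.4, 238.7]
tcp_rot: [164.1, 89.9, -111.4]
wrist_force: [0.3, -0.5, 0.5]
grip_width: 85.6
```

Emit:
arm_command(
  plan=[0,-0.15,-0.33,0,0,0,100,0,-0.3,-0.66,0,0,0,100,0,-0.44,-1,0,0,0,100],
)

```text
clock: 1.6
position: [335.6, 249.0, 239.2]
tcp_rot: [155.6, 90.0, -120.0]
wrist_force: [0.6, 0.1, -0.1]
grip_width: 85.5
```

Emit:
arm_command(
  plan=[0,-0.15,-0.33,0,0,0,100,0,-0.3,-0.66,0,0,0,100,0,-0.44,-1,0,0,0,100],
)

```text
clock: 1.85
position: [369.4, 145.1, 239.4]
tcp_rot: [-37.3, 90.0, 47.2]
wrist_force: [0.4, 0.5, -0.8]
grip_width: 85.3
```

Emit:
arm_command(
  plan=[0,-0.15,-0.33,0,0,0,100,0,-0.3,-0.66,0,0,0,100,0,-0.44,-1,0,0,0,100],
)

```text
clock: 2.1
position: [403.3, 41.2, 239.5]
tcp_rot: [-53.7, 90.0, 30.7]
wrist_force: [0.6, 0.5, 0.9]
grip_width: 85.3
```

Emit:
arm_command(
  plan=[0,-0.15,-0.33,0,0,0,100,0,-0.3,-0.66,0,0,0,100,0,-0.44,-1,0,0,0,100],
)

```text
clock: 2.35
position: [437.1, -62.8, 239.4]
tcp_rot: [-60.7, 90.0, 23.8]
wrist_force: [0.7, 0.0, 0.2]
grip_width: 85.2
```

Emit:
arm_command(
  plan=[0,-0.15,-0.33,0,0,0,100,0,-0.3,-0.66,0,0,0,100,0,-0.44,-1,0,0,0,100,0,-0.44,-1,0,0,0,100],
)

```text
clock: 2.68
position: [471.9, -169.5, 238.6]
tcp_rot: [154.7, 89.9, -121.2]
wrist_force: [1.3, 0.1, 0.4]
grip_width: 85.2
```

Run:
```python
from h import *
from cell import bot
s=bot.state();go(s,(491,-244,150),174.3);print(s['joints'].round(0))
```

```text
t2.7 pos [ 471.9 -169.5  238.6] az 174.1 w85.2 F [1.3 0.1 0.4] j6 -5
 shift [ 0.886 -0.267 -0.72 ] turn [-0.002 -0.001 -0.   ]
[ -1.  10. -17.   0. -63.  -5.]
```

Emit:
arm_command(
  plan=[0.2,-0.1,-0.25,0,0,0,100,0.4,-0.2,-0.5,0,0,0,100,0.6,-0.267,-0.72,0,0,0,100,0.886,-0.267,-0.72,0,0,0,100,0.886,-0.267,-0.72,0,0,0,100,0.886,-0.267,-0.72,0,0,0,100],
)

```text
clock: 3.18
position: [489.0, -239.0, 149.5]
tcp_rot: [87.6, 89.7, 171.9]
wrist_force: [1.1, -0.8, 0.8]
grip_width: 85.6
```

```bash
cat > look.py <<'E'
from h import *
from cell import bot
import sys
def snap(tag,bt=None,bs=None,k=8):
    out=[]
    for n,b in(('top',bt),('scene',bs)):
        if b:
            c=bot.camera(n);pickle.dump(c,open(f'pics/{tag}_{n}.pkl','wb'));crop(c,*b,k,f'pics/{tag}_{n}.png')
E
python3 - <<'E'
from look import *
s=bot.state();go(s,(491,-244,91),174.3)
snap('a',(310,215,400,290),(235,220,335,300),7)
E
```

```text
t3.2 pos [ 489.  -239.   149.5] az 174.3 w85.6 F [ 1.1 -0.8  0.8] j6 3
 shift [ 0.585 -0.027 -0.047] turn [ 0.     0.    -0.003]
```

View pics/a_top.png

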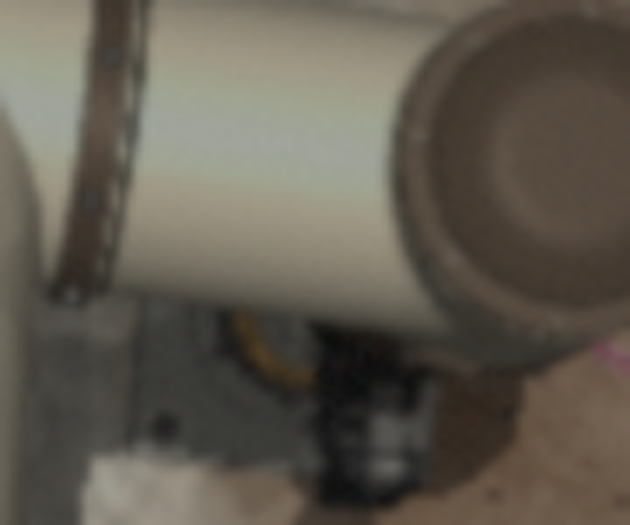

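View pics/a_scene.png

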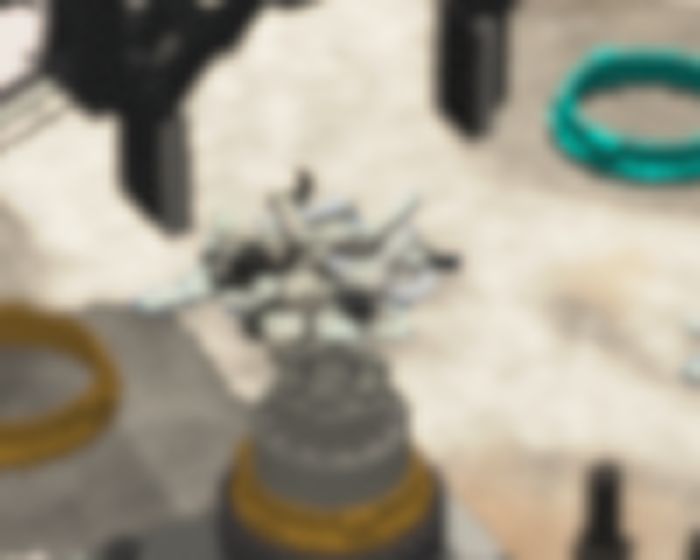

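Run:
```python
from look import *
c=ld('pics/a_scene.pkl')
y=np.array([-.995,.099]);n=np.array([.099,.995])
for z in(141.5,148,154.5):
  for sy in(1,-1):
    for o in(42.6,57):
      for w in(-11,):
        p=np.r_[np.array([489,-239])+sy*o*y+w*n,z]
        print(z,sy,o,((proj(c,p)[0]-[235,220]+.5)*7).round())
```

```text
141.5 1 42.6 [191. 288.]
141.5 1 57 [142. 305.]
141.5 -1 42.6 [467. 196.]
141.5 -1 57 [512. 182.]
148 1 42.6 [190. 268.]
148 1 57 [141. 284.]
148 -1 42.6 [468. 176.]
148 -1 57 [513. 162.]
154.5 1 42.6 [190. 247.]
154.5 1 57 [140. 263.]
154.5 -1 42.6 [468. 156.]
154.5 -1 57 [513. 142.]
```

Emit:
arm_command(
  plan=[0.15,-0.027,-0.047,0,0,0,100,0.3,-0.027,-0.047,0,0,0,100,0.45,-0.027,-0.047,0,0,0,80,0.58,-0.027,-0.047,0,0,0,65,0.58,-0.027,-0.047,0,0,0,60,0.58,-0.027,-0.047,0,0,0,55,0.58,-0.027,-0.047,0,0,0,55],
)

```text
clock: 3.87
position: [493.7, -244.1, 94.8]
tcp_rot: [-101.2, 89.8, -16.8]
wrist_force: [-0.0, -0.9, 0.5]
grip_width: 47.3
```

Run:
```python
from look import *
s=bot.state();go(s,(491,-244,91),174.3)
snap('b',None,(245,245,325,305),8)
```

```text
t3.9 pos [ 493.7 -244.1   94.8] az 174.4 w47.3 F [-0.  -0.9  0.5] j6 4
 shift [ 0.037  0.027 -0.002] turn [ 0.001 -0.     0.002]
```

View pics/b_scene.png

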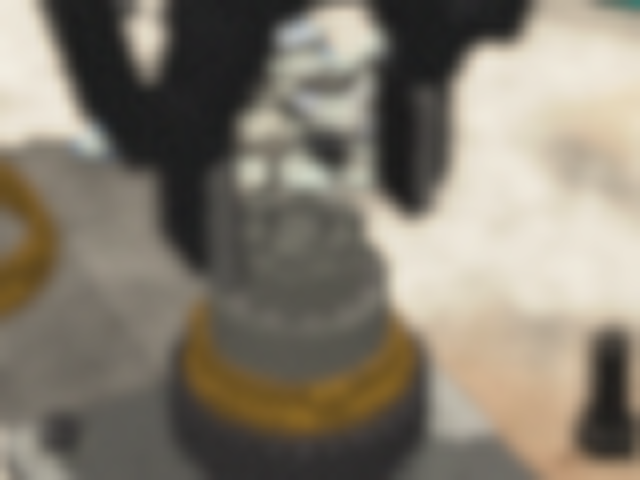

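Run:
```python
from look import *
c=ld('pics/b_scene.pkl')
y=np.array([-.995,.099]);n=np.array([.099,.995])
for sy in(1,-1):
  for w in(-11,11):
        p=np.r_[np.array([493.7,-244.1])+sy*23.6*y+w*n,89.2]
        print(sy,w,((proj(c,p)[0]-[245,245]+.5)*8).round())
for x,yy in((491.3,-244),(489.5,-247)):
  crop(c,245,245,325,305,8,'pics/b2_%d.png'%x,[proj(c,q) for q in (circ(x,yy,94,6),circ(x,yy,80,23),circ(x,yy,64,27.5),circ(x,yy,52,33))])
```

```text
1 -11 [242. 290.]
1 11 [198. 241.]
-1 -11 [412. 230.]
-1 11 [365. 183.]
```

View pics/b2_491.png

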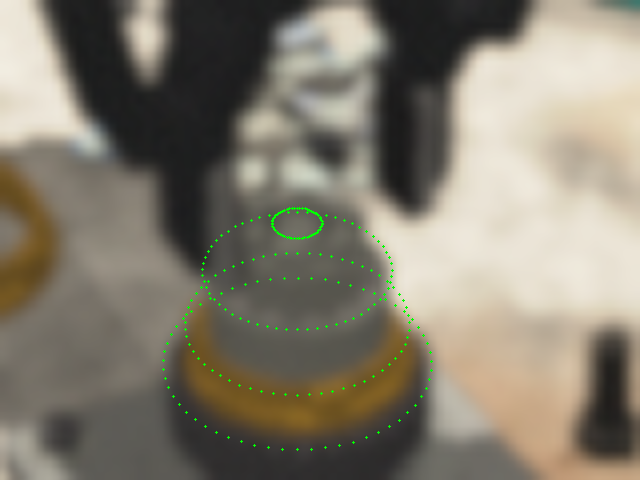

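View pics/b2_489.png

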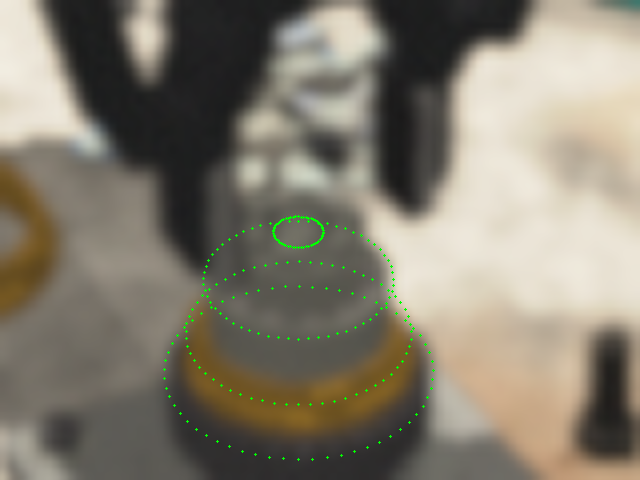

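Emit:
arm_command(
  plan=[0.035,0.025,0,0,0,0,50,0.035,0.025,0,0,0,0,40,0.035,0.025,0,0,0,0,0,0.035,0.025,0,0,0,0,0,0.035,0.025,0,0,0,0,0,0.035,0.025,0,0,0,0,0],
  grip_force=40,
)

```text
clock: 4.42
position: [490.1, -243.9, 90.2]
tcp_rot: [-107.2, 90.0, -22.9]
wrist_force: [-1.1, 2.3, 7.1]
grip_width: 34.4
```

Run:
```python
from look import *
s=bot.state();go(s,(491,-244,91),174.3)
snap('c',None,(245,245,325,305),8)
```

```text
t4.4 pos [ 490.1 -243.9   90.2] az 174.3 w34.4 F [-1.1  2.3  7.1] j6 4
 shift [-0.008 -0.009 -0.   ] turn [-0. -0.  0.]
```

View pics/c_scene.png

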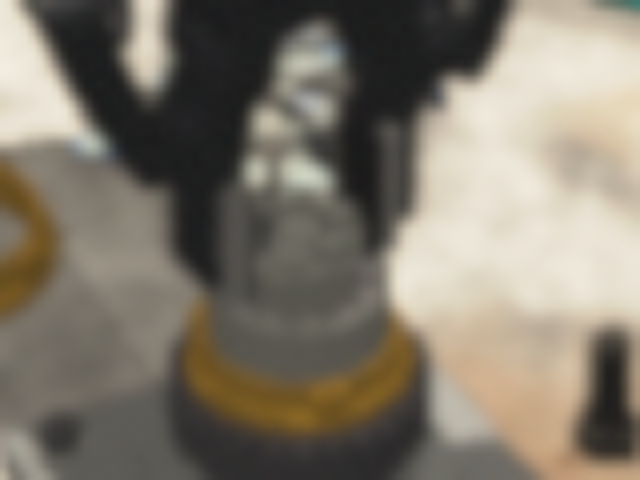

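Emit:
arm_command(
  plan=[-0.015,0,0,0,0,0,0,-0.015,0,0,0,0,0,0,-0.015,0,0,0,0,0,0],
)

```text
clock: 4.72
position: [489.6, -243.9, 90.4]
tcp_rot: [74.1, 90.0, 158.4]
wrist_force: [-0.2, -0.4, -0.6]
grip_width: 34.0
```

Run:
```python
from look import *
s=bot.state();go(s,(491,-244,91),174.3)
```

```text
t4.7 pos [ 489.6 -243.9   90.4] az 174.3 w34.0 F [-0.2 -0.4 -0.6] j6 4
 shift [-0.006 -0.014  0.   ] turn [-0.001  0.    -0.   ]
```

Emit:
arm_command(
  plan=[-0.1,0,0,0,0,0,0,-0.2,0,0,0,0,0,0,-0.35,0,0,0,0,0,0,-0.5,0,0,0,0,0,0,-0.5,0,0,0,0,0,0],
)

```text
clock: 5.13
position: [492.0, -244.7, 144.7]
tcp_rot: [-103.4, 89.6, -19.1]
wrist_force: [0.4, 0.3, -1.3]
grip_width: 33.8
```

Run:
```python
from look import *
s=bot.state();go(s,(491,-244,91),174.3)
snap('d',None,(245,225,325,300),8)
```

```text
t5.1 pos [ 492.  -244.7  144.7] az 174.3 w33.8 F [ 0.4  0.3 -1.3] j6 4
 shift [0.537 0.015 0.007] turn [ 0.    -0.001  0.005]
```

View pics/d_scene.png

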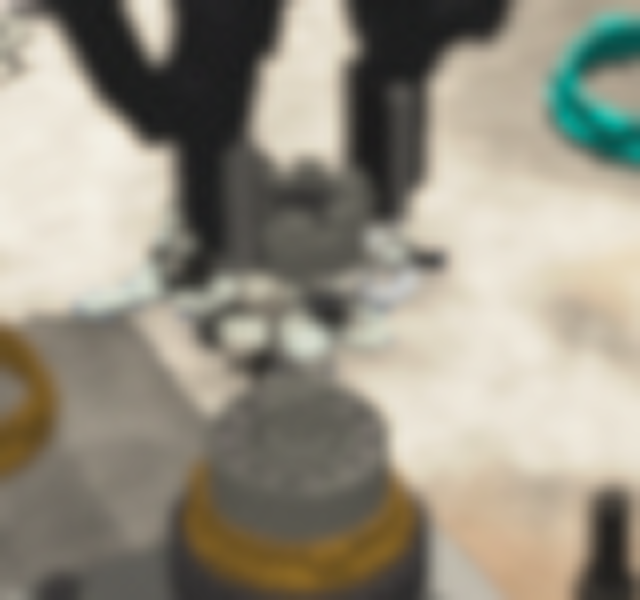

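Emit:
arm_command(
  plan=[0,0.03,0.2,0,0,0,0,0,0.06,0.45,0,0,0,0,0,0.09,0.72,0,0,0,0,0,0.11,1,0,0,0,0],
)

```text
clock: 5.52
position: [487.9, -142.5, 140.0]
tcp_rot: [87.4, 89.9, 171.6]
wrist_force: [-0.2, 0.7, -0.4]
grip_width: 34.0
```

Emit:
arm_command(
  plan=[0,0.03,0.3,0,0,0,0,0,0.06,0.6,0,0,0,0,0,0.11,1,0,0,0,0],
)

```text
clock: 5.77
position: [487.3, -42.2, 140.1]
tcp_rot: [109.3, 89.9, -166.5]
wrist_force: [0.6, 0.8, -1.2]
grip_width: 34.3
```

Emit:
arm_command(
  plan=[0,0.03,0.3,0,0,0,0,0,0.06,0.6,0,0,0,0,0,0.09,0.85,0,0,0,0,0,0.11,1,0,0,0,0,0,0.11,1,0,0,0,0],
)

```text
clock: 6.18
position: [486.7, 60.2, 140.2]
tcp_rot: [91.8, 90.0, 176.3]
wrist_force: [-0.6, 0.4, -1.3]
grip_width: 34.4
```

Run:
```python
from look import *
s=bot.state();go(s,(489.3,104,75),174.3)
```

```text
t6.2 pos [486.7  60.2 140.2] az 174.5 w34.4 F [-0.6  0.4 -1.3] j6 -32
 shift [0.652 0.016 0.438] turn [ 0.002 -0.    -0.   ]
```

Emit:
arm_command(
  plan=[0,0.016,0.2,0,0,0,0,0,0.016,0.438,0,0,0,0,0.3,0.016,0.438,0,0,0,0,0.6,0.016,0.438,0,0,0,0,0.68,0.016,0.438,0,0,0,0,0.68,0.016,0.438,0,0,0,0,0.68,0.016,0.438,0,0,0,0],
)

```text
clock: 6.77
position: [490.0, 101.1, 72.8]
tcp_rot: [153.5, 89.9, -122.2]
wrist_force: [-0.3, 0.1, 0.0]
grip_width: 34.3
```

Run:
```python
from look import *
s=bot.state();go(s,(489.3,104,28),174.3)
snap('e',(190,235,250,285),(160,170,240,230),8)
```

```text
t6.8 pos [490.  101.1  72.8] az 174.3 w34.3 F [-0.3  0.1  0. ] j6 -36
 shift [0.448 0.01  0.029] turn [-0.    -0.001 -0.   ]
```

View pics/e_scene.png

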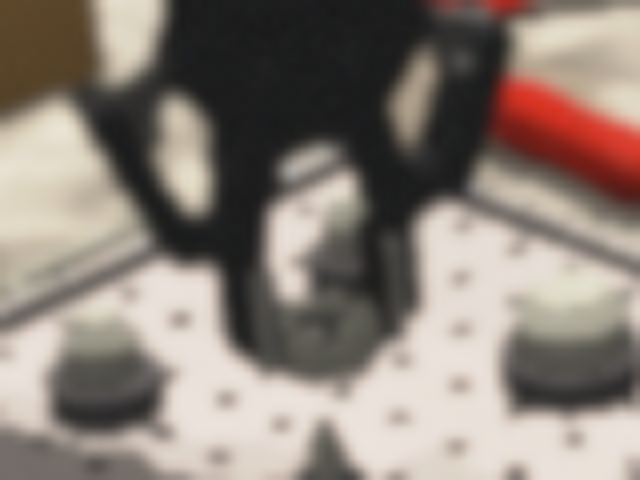

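View pics/e_top.png

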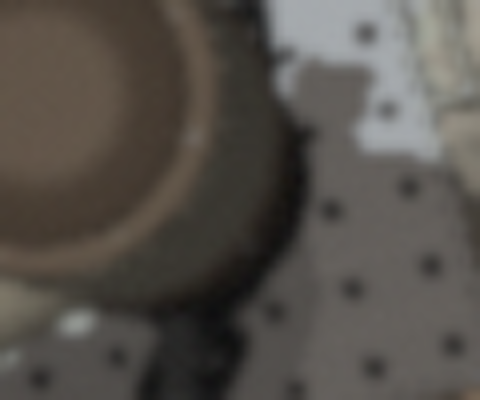

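Run:
```python
from look import *
c=ld('pics/e_scene.pkl')
f=lambda p:((proj(c,p)-[160,170]+.5)*8).round()
x,y=490,101.1
print(f([[x,y,40],[x,y,18],[489.3,104,40],[489.3,104,18]]))
x,y=490,101.1
crop(c,160,170,240,230,8,'pics/e2.png',[proj(c,circ(x,y,62.4,16)),proj(c,circ(489.3,104,40,2)),proj(c,circ(489.3,104,18,12.5))])
```

```text
[[331. 423.]
 [337. 483.]
 [325. 420.]
 [331. 480.]]
```

View pics/e2.png

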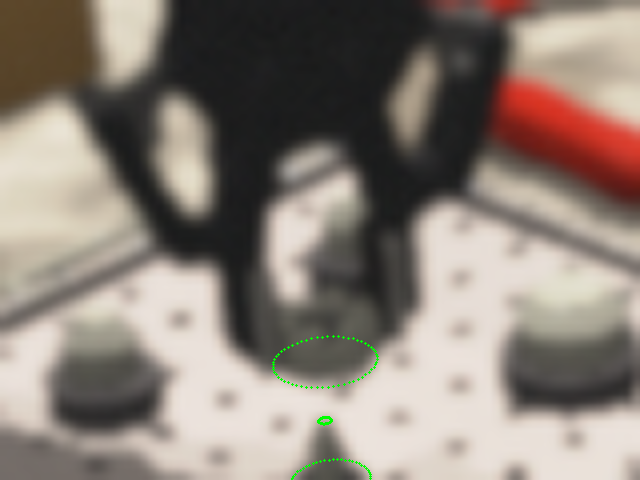

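Emit:
arm_command(
  plan=[0.1,0.01,0.025,0,0,0,0,0.2,0.01,0.025,0,0,0,0,0.26,0.01,0.025,0,0,0,0,0.3,0.01,0.025,0,0,0,0,0.3,0.01,0.025,0,0,0,0],
)

```text
clock: 7.28
position: [489.1, 104.1, 42.8]
tcp_rot: [167.6, 90.0, -108.2]
wrist_force: [-1.1, -1.0, -0.5]
grip_width: 33.8
```

Run:
```python
from look import *
s=bot.state();go(s,(489.3,104,28.5),174.3);print(s['moment'].round(2))
snap('f',None,(160,180,240,240),8)
```

```text
t7.3 pos [489.1 104.1  42.8] az 174.3 w33.8 F [-1.1 -1.  -0.5] j6 -36
 shift [ 0.143 -0.002 -0.001] turn [-0.001 -0.    -0.   ]
[-0.06  0.01 -0.02]
```

View pics/f_scene.png

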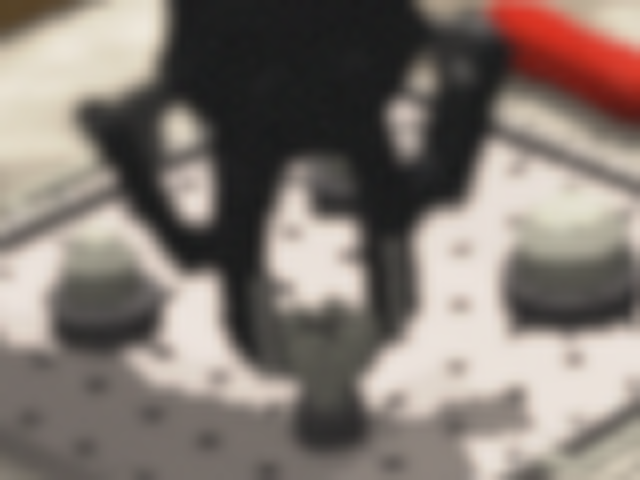

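Emit:
arm_command(
  plan=[0.05,0,0,0,0,0,0,0.1,0,0,0,0,0,0,0.13,0,0,0,0,0,0,0.14,0,0,0,0,0,0,0.14,0,0,0,0,0,0],
)

```text
clock: 7.75
position: [488.9, 104.2, 28.5]
tcp_rot: [129.2, 90.0, -146.6]
wrist_force: [-0.5, 0.4, -1.1]
grip_width: 34.1
```

Run:
```python
from look import *
s=bot.state();go(s,(489.3,104,28.5),174.3);print(s['moment'].round(2))
```

```text
t7.8 pos [488.9 104.2  28.5] az 174.3 w34.1 F [-0.5  0.4 -1.1] j6 -36
 shift [-0.    -0.004 -0.001] turn [-0. -0. -0.]
[ 0.   -0.02 -0.  ]
```

Emit:
arm_command(
  plan=[0.008,0,0,0,0,0,40,0.008,0,0,0,0,0,50,0.008,0,0,0,0,0,60,-0.05,0,0,0,0,0,70,-0.2,0,0,0,0,0,80,-0.5,0,0,0,0,0,90,-0.8,0,0,0,0,0,100,-1,0,0,0,0,0,100,-1,0,0,0,0,0,100],
)

```text
clock: 8.5
position: [491.9, 105.5, 133.9]
tcp_rot: [-60.6, 89.4, 23.7]
wrist_force: [0.2, 0.5, -0.3]
grip_width: 85.3
```

Emit:
arm_command(
  plan=[0,-0.03,-0.3,0,0,0,100,0,-0.06,-0.6,0,0,0,100,0,-0.1,-1,0,0,0,100],
)

```text
clock: 8.75
position: [489.1, 3.8, 129.0]
tcp_rot: [-60.9, 89.9, 23.6]
wrist_force: [0.8, -0.2, -0.5]
grip_width: 85.6
```

Emit:
arm_command(
  plan=[0,-0.03,-0.3,0,0,0,100,0,-0.06,-0.6,0,0,0,100,0,-0.1,-1,0,0,0,100],
)

```text
clock: 9.0
position: [488.7, -97.6, 128.9]
tcp_rot: [-61.1, 90.0, 23.3]
wrist_force: [0.7, 0.6, 0.0]
grip_width: 85.5
```

Run:
```python
from look import *
s=bot.state();go(s,(491,-244,130),174.3)
snap('g',(140,195,260,305),(160,180,260,240),6)
```

```text
t9.0 pos [488.7 -97.6 128.9] az 174.4 w85.5 F [0.7 0.6 0. ] j6 -13
 shift [-0.012 -0.166 -1.455] turn [0.001 0.    0.   ]
```

View pics/g_scene.png

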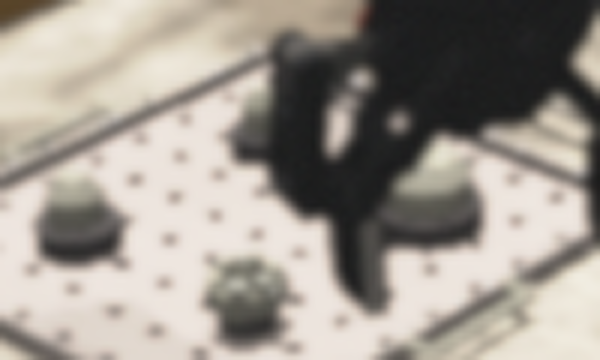

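View pics/g_top.png

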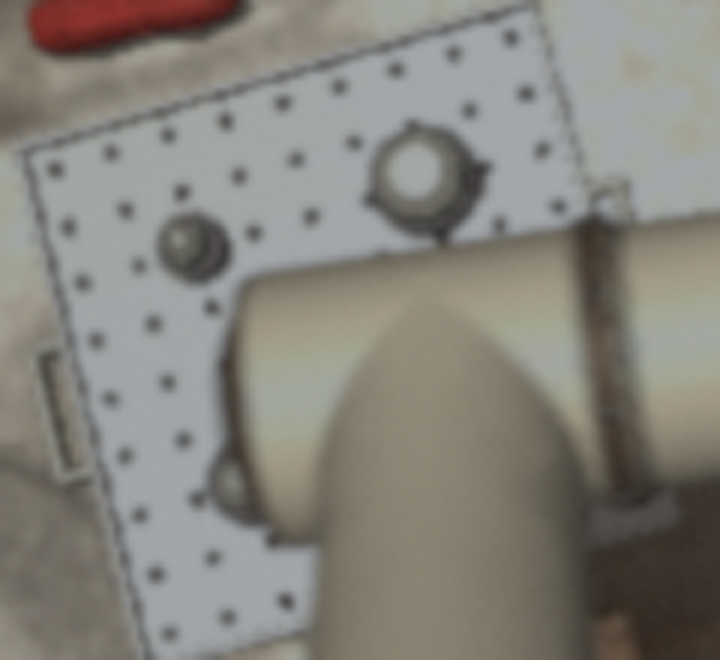

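Emit:
arm_command(
  plan=[0,-0.04,-0.3,0,0,0,100,0,-0.08,-0.65,0,0,0,100,0,-0.12,-1,0,0,0,100,0,-0.12,-1,0,0,0,100],
)

```text
clock: 9.43
position: [490.9, -201.3, 128.5]
tcp_rot: [-167.5, 90.0, -83.5]
wrist_force: [0.6, 0.7, 0.0]
grip_width: 85.3
```

Run:
```python
from look import *
s=bot.state();go(s,(490.5,-244,76),174.3)
```

```text
t9.4 pos [ 490.9 -201.3  128.5] az 174.0 w85.3 F [0.6 0.7 0. ] j6 -1
 shift [ 0.525 -0.041 -0.425] turn [-0.003 -0.     0.   ]
```

Emit:
arm_command(
  plan=[0,-0.041,-0.2,0,0,0,100,0,-0.041,-0.425,0,0,0,100,0.15,-0.041,-0.425,0,0,0,100,0.35,-0.041,-0.425,0,0,0,90,0.5,-0.041,-0.425,0,0,0,80,0.51,-0.041,-0.425,0,0,0,75,0.51,-0.041,-0.425,0,0,0,70,0.51,-0.041,-0.425,0,0,0,70],
)

```text
clock: 10.1
position: [491.4, -239.9, 78.4]
tcp_rot: [-112.0, 89.9, -27.7]
wrist_force: [0.2, -0.1, -0.4]
grip_width: 59.4
```

Run:
```python
from look import *
s=bot.state();go(s,(490.5,-244,76),174.3)
snap('h',None,(245,245,325,305),8)
```

```text
t10.1 pos [ 491.4 -239.9   78.4] az 174.3 w59.4 F [ 0.2 -0.1 -0.4] j6 3
 shift [ 0.024  0.005 -0.041] turn [ 0.    -0.     0.001]
```

View pics/h_scene.png

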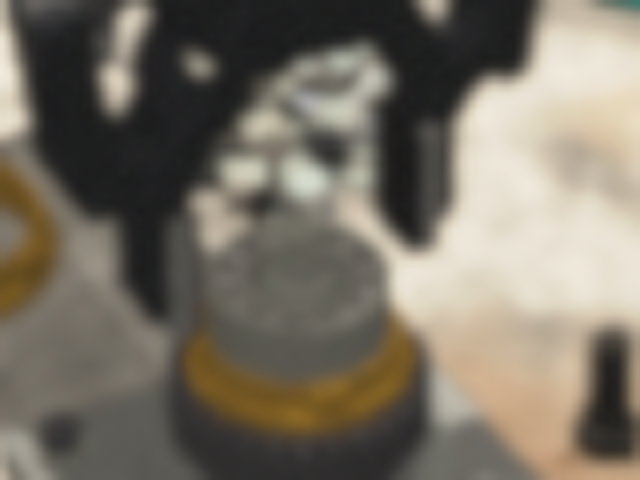

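Emit:
arm_command(
  plan=[0,0.005,-0.04,0,0,0,70,0.022,0.005,-0.04,0,0,0,60,0.022,0.005,-0.04,0,0,0,50,0.022,0.005,-0.04,0,0,0,0,0.022,0.005,-0.04,0,0,0,0,0.022,0.005,-0.04,0,0,0,0,0.022,0.005,-0.04,0,0,0,0],
)

```text
clock: 10.73
position: [490.5, -244.4, 76.5]
tcp_rot: [-107.8, 89.9, -23.5]
wrist_force: [-0.6, 0.7, 5.9]
grip_width: 43.6
```

Run:
```python
from look import *
s=bot.state();go(s,(490.5,-244,76),174.3)
```

```text
t10.7 pos [ 490.5 -244.4   76.5] az 174.3 w43.6 F [-0.6  0.7  5.9] j6 4
 shift [0.005 0.001 0.004] turn [-0.    -0.     0.001]
```

Run:
```python
from look import *
s=bot.state();print(s['grip_width'],s['wrist_force'])
snap('i',(320,225,390,295),(245,245,325,305),8)
```

```text
43.59485336981213 [-0.5708944   0.66090518  5.8734312 ]
```

View pics/i_scene.png

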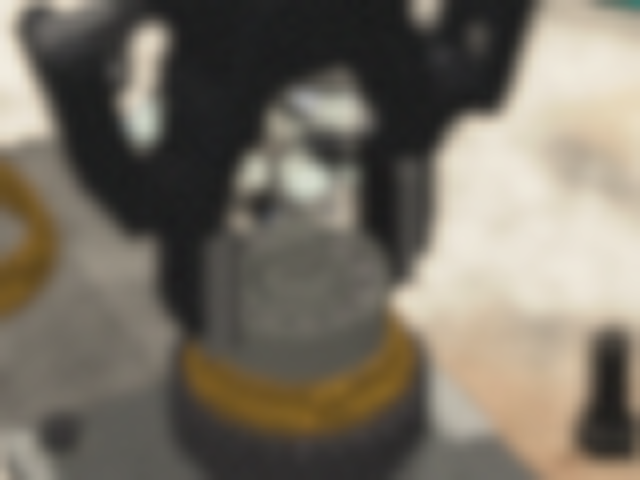

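Emit:
arm_command(
  plan=[-0.03,0,0,0,0,0,0,-0.08,0,0,0,0,0,0,-0.16,0,0,0,0,0,0,-0.16,0,0,0,0,0,0],
)

```text
clock: 11.17
position: [490.6, -244.3, 92.9]
tcp_rot: [-102.9, 89.9, -18.6]
wrist_force: [-0.4, 0.1, -0.9]
grip_width: 43.4
```

Run:
```python
from look import *
s=bot.state();go(s,(490.5,-244,76),174.3);print(s['grip_width'],s['wrist_force'],s['moment'].round(2))
snap('j',None,(245,235,325,305),8)
```

```text
t11.2 pos [ 490.6 -244.3   92.9] az 174.3 w43.4 F [-0.4  0.1 -0.9] j6 4
 shift [0.169 0.001 0.003] turn [-0.    -0.     0.001]
43.40468116000097 [-0.35406046  0.11289813 -0.9307544 ] [-0.04 -0.08 -0.01]
```

View pics/j_scene.png

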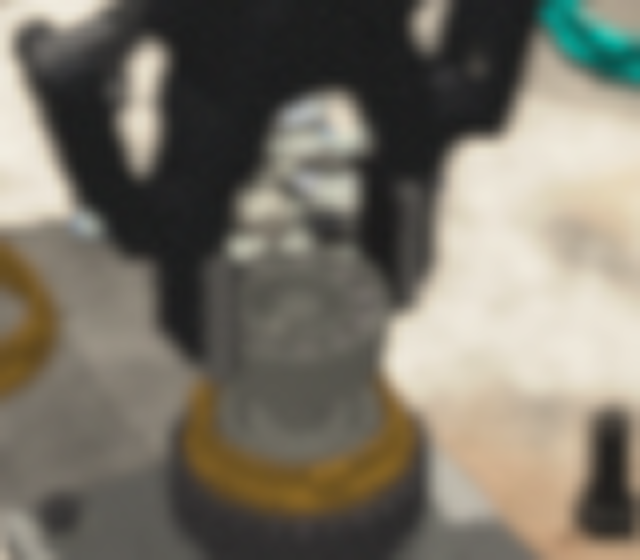

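Emit:
arm_command(
  plan=[-0.15,0,0,0,0,0,0,-0.35,0,0,0,0,0,0,-0.45,0,0.2,0,0,0,0,-0.45,0,0.45,0,0,0,0,-0.45,-0.03,0.72,0,0,0,0,-0.45,-0.05,1,0,0,0,0],
)

```text
clock: 11.72
position: [504.6, -144.3, 136.6]
tcp_rot: [-12.8, 90.0, 71.4]
wrist_force: [0.5, -1.1, -2.0]
grip_width: 43.2
```

Emit:
arm_command(
  plan=[0,0,0.3,0,0,0,0,0,-0.03,0.6,0,0,0,0,0,-0.05,1,0,0,0,0],
)

```text
clock: 11.97
position: [519.3, -45.5, 136.3]
tcp_rot: [106.1, 90.0, -169.7]
wrist_force: [-0.3, 0.0, -0.6]
grip_width: 43.8
```

Emit:
arm_command(
  plan=[0,0,0.3,0,0,0,0,0,-0.03,0.6,0,0,0,0,0,-0.05,1,0,0,0,0],
)

```text
clock: 12.22
position: [534.1, 53.6, 136.3]
tcp_rot: [112.4, 89.9, -163.4]
wrist_force: [0.8, -0.8, -1.2]
grip_width: 43.3
```

Emit:
arm_command(
  plan=[0,0,0.3,0,0,0,0,0,-0.03,0.6,0,0,0,0,0,-0.05,0.85,0,0,0,0,0,-0.05,1,0,0,0,0,0,-0.05,1,0,0,0,0],
)

```text
clock: 12.63
position: [550.0, 154.5, 136.1]
tcp_rot: [-29.7, 90.0, 54.8]
wrist_force: [-0.0, 0.4, -0.8]
grip_width: 43.6
```

Run:
```python
from look import *
s=bot.state();go(s,(564.5,240.2,75),174.3)
```

```text
t12.6 pos [550.  154.5 136.1] az 174.4 w43.6 F [-0.   0.4 -0.8] j6 -37
 shift [ 0.612 -0.062  0.867] turn [0.002 0.    0.   ]
```

Emit:
arm_command(
  plan=[0,-0.03,0.25,0,0,0,0,0,-0.06,0.55,0,0,0,0,0,-0.062,0.867,0,0,0,0,0.2,-0.062,0.867,0,0,0,0,0.5,-0.062,0.867,0,0,0,0,0.64,-0.062,0.867,0,0,0,0,0.64,-0.062,0.867,0,0,0,0,0.64,-0.062,0.867,0,0,0,0],
)

```text
clock: 13.3
position: [564.2, 236.3, 71.9]
tcp_rot: [140.8, 89.8, -135.0]
wrist_force: [0.9, 0.7, -0.5]
grip_width: 43.6
```

Run:
```python
from look import *
s=bot.state();go(s,(564.5,240.2,46),174.3)
snap('k',None,(160,150,240,220),8)
```

```text
t13.3 pos [564.2 236.3  71.9] az 174.2 w43.6 F [ 0.9  0.7 -0.5] j6 -44
 shift [0.259 0.    0.04 ] turn [-0.001 -0.001 -0.001]
```

View pics/k_scene.png

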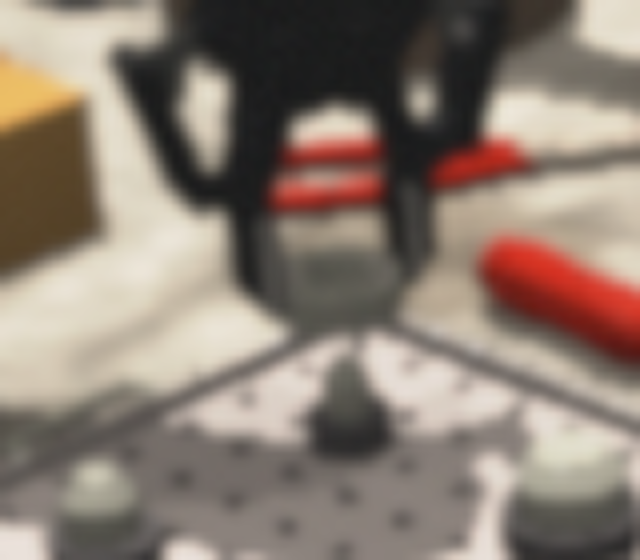

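Emit:
arm_command(
  plan=[0,0,0.04,0,0,0,0,0.1,0,0.04,0,0,0,0,0.18,0,0.04,0,0,0,0,0.24,0,0.04,0,0,0,0,0.28,0,0.04,0,0,0,0,0.28,0,0.04,0,0,0,0],
)

```text
clock: 13.85
position: [564.1, 240.9, 43.0]
tcp_rot: [129.9, 89.8, -145.9]
wrist_force: [0.5, -1.0, -1.7]
grip_width: 43.7
```

Run:
```python
from look import *
s=bot.state();go(s,(564.5,240.2,30.5),174.3);print(s['moment'].round(2))
snap('l',None,(160,160,240,230),8)
```

```text
t13.8 pos [564.1 240.9  43. ] az 174.3 w43.7 F [ 0.5 -1.  -1.7] j6 -44
 shift [ 0.125 -0.005 -0.007] turn [-0.001 -0.001 -0.001]
[-0.01  0.01 -0.05]
```

View pics/l_scene.png

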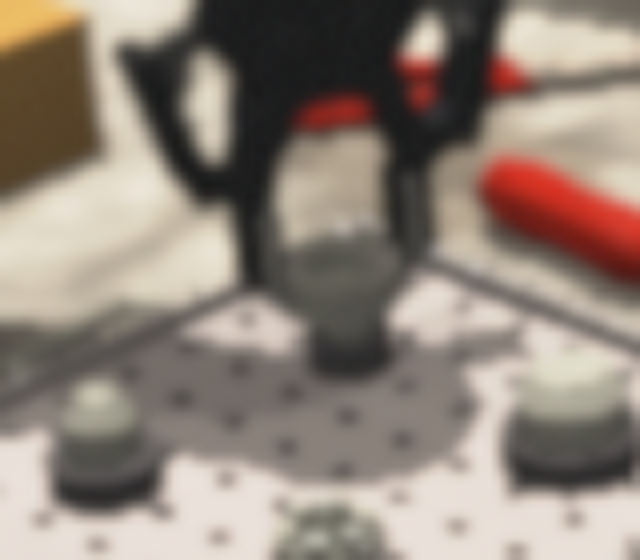

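Peg is in the bore, no force. Lower to the foot.

Emit:
arm_command(
  plan=[0.04,0,0,0,0,0,0,0.08,0,0,0,0,0,0,0.11,0,0,0,0,0,0,0.13,0,0,0,0,0,0,0.13,0,0,0,0,0,0],
)

```text
clock: 14.32
position: [564.6, 241.3, 30.9]
tcp_rot: [129.0, 89.9, -146.7]
wrist_force: [-0.7, 0.5, -2.3]
grip_width: 43.5
```

Run:
```python
from look import *
s=bot.state();go(s,(564.5,240.2,30.5),174.3);print(s['moment'].round(2))
```

```text
t14.3 pos [564.6 241.3  30.9] az 174.3 w43.5 F [-0.7  0.5 -2.3] j6 -44
 shift [ 0.004 -0.    -0.011] turn [-0.    -0.    -0.001]
[-0.01  0.05 -0.02]
```

Emit:
arm_command(
  plan=[0.01,0,0,0,0,0,0,0.014,0,0,0,0,0,60,0.014,0,0,0,0,0,75,0.014,0,0,0,0,0,85,-0.05,0,0,0,0,0,90,-0.2,0,0,0,0,0,100,-0.5,0,0,0,0,0,100,-0.8,0,0,0,0,0,100,-1,0,0,0,0,0,100,-1,0,0,0,0,0,100],
)

```text
clock: 15.15
position: [567.8, 243.2, 138.0]
tcp_rot: [-54.6, 89.3, 29.7]
wrist_force: [0.4, 1.5, 0.6]
grip_width: 85.7
```

Emit:
arm_command(
  plan=[0,0,-0.3,0,0,0,100,0,0.03,-0.6,0,0,0,100,0,0.05,-1,0,0,0,100],
)

```text
clock: 15.4
position: [549.9, 142.9, 131.7]
tcp_rot: [-53.3, 89.9, 31.1]
wrist_force: [1.6, -1.5, -0.3]
grip_width: 85.4
```

Emit:
arm_command(
  plan=[0,0,-0.3,0,0,0,100,0,0.03,-0.6,0,0,0,100,0,0.05,-1,0,0,0,100],
)

```text
clock: 15.65
position: [534.8, 42.9, 131.9]
tcp_rot: [-66.9, 89.9, 17.4]
wrist_force: [0.4, -0.4, 0.7]
grip_width: 85.5
```

Emit:
arm_command(
  plan=[0,0,-0.3,0,0,0,100,0,0.03,-0.6,0,0,0,100,0,0.05,-1,0,0,0,100],
)

```text
clock: 15.9
position: [519.8, -56.2, 131.9]
tcp_rot: [-72.1, 89.9, 12.2]
wrist_force: [1.1, -0.6, 1.0]
grip_width: 85.4
```

Emit:
arm_command(
  plan=[0,0,-0.3,0,0,0,100,0,0.03,-0.6,0,0,0,100,0,0.05,-0.9,0,0,0,100,0,0.05,-1,0,0,0,100,0,0.05,-1,0,0,0,100],
)

```text
clock: 16.32
position: [504.5, -156.4, 131.6]
tcp_rot: [-168.0, 90.0, -84.0]
wrist_force: [0.9, 1.1, -0.1]
grip_width: 85.4
```

Run:
```python
from look import *
s=bot.state();go(s,(490.8,-244.3,62),174.3)
snap('m',None,(130,160,330,320),4)
```

```text
t16.3 pos [ 504.5 -156.4  131.6] az 174.1 w85.4 F [ 0.9  1.1 -0.1] j6 -6
 shift [ 0.696  0.045 -0.888] turn [-0.003 -0.     0.   ]
```

View pics/m_scene.png

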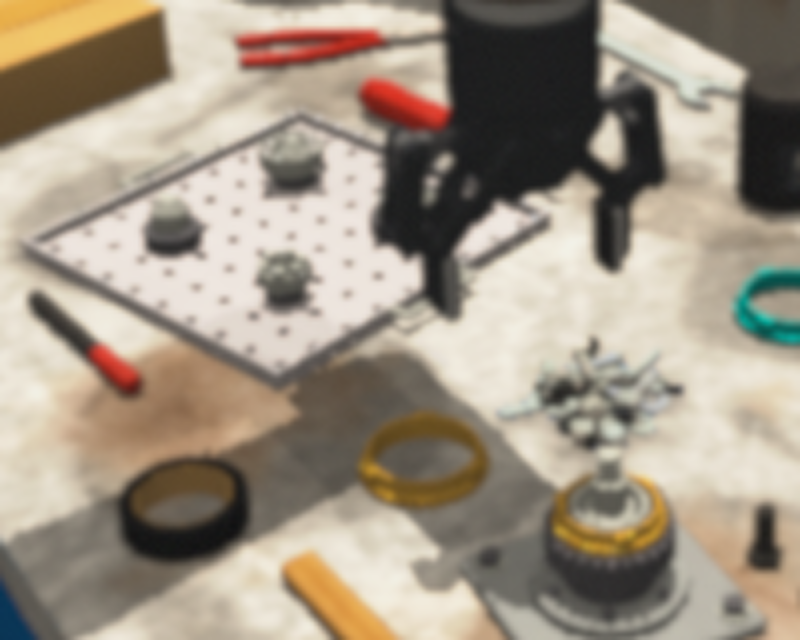

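Emit:
arm_command(
  plan=[0,0.045,-0.3,0,0,0,100,0,0.045,-0.6,0,0,0,100,0,0.045,-0.93,0,0,0,100,0.2,0.045,-0.93,0,0,0,100,0.4,0.045,-0.93,0,0,0,100,0.6,0.045,-0.93,0,0,0,95,0.66,0.045,-0.93,0,0,0,90,0.66,0.045,-0.93,0,0,0,85,0.66,0.045,-0.93,0,0,0,80],
)

```text
clock: 17.12
position: [492.1, -245.9, 65.9]
tcp_rot: [-139.1, 90.0, -54.8]
wrist_force: [-0.6, -1.8, 1.5]
grip_width: 68.3
```

Run:
```python
from look import *
s=bot.state();go(s,(490.8,-244.3,60.5),174.3)
snap('n',None,(245,245,325,315),8)
```

```text
t17.1 pos [ 492.1 -245.9   65.9] az 174.4 w68.3 F [-0.6 -1.8  1.5] j6 4
 shift [0.054 0.015 0.015] turn [ 0.001 -0.     0.   ]
```

View pics/n_scene.png

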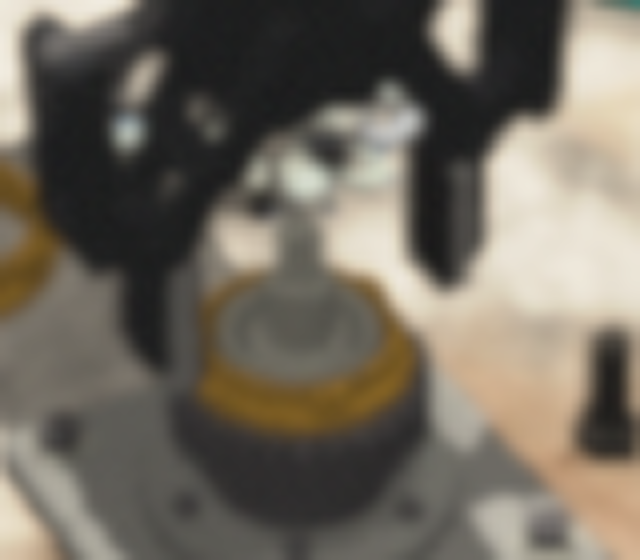

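Emit:
arm_command(
  plan=[0.03,0.012,0.015,0,0,0,78,0.054,0.012,0.015,0,0,0,74,0.054,0.012,0.015,0,0,0,0,0.054,0.012,0.015,0,0,0,0,0.054,0.012,0.015,0,0,0,0,0.054,0.012,0.015,0,0,0,0],
)

```text
clock: 17.67
position: [490.5, -244.8, 61.1]
tcp_rot: [-88.1, 89.9, -3.8]
wrist_force: [-1.1, 3.9, 5.7]
grip_width: 53.1
```

Run:
```python
from look import *
s=bot.state();go(s,(490.8,-244.3,60.5),174.3)
snap('o',None,(245,245,325,315),8)
```

```text
t17.7 pos [ 490.5 -244.8   61.1] az 174.3 w53.1 F [-1.1  3.9  5.7] j6 4
 shift [ 0.006 -0.002  0.005] turn [-0.     0.     0.001]
```

View pics/o_scene.png

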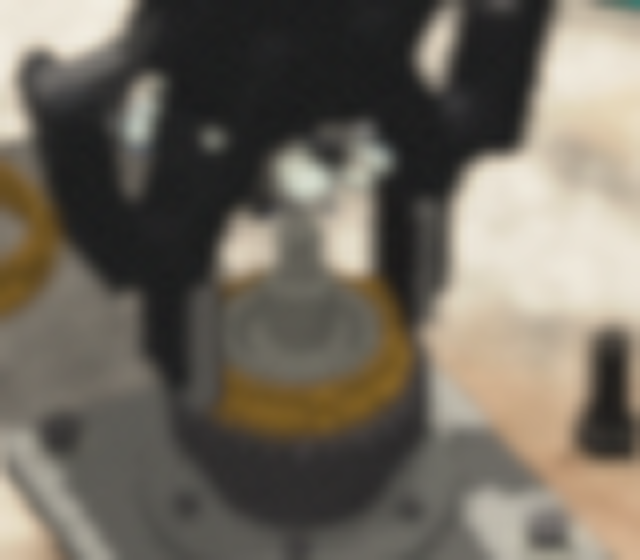

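Emit:
arm_command(
  plan=[-0.03,0,0,0,0,0,0,-0.08,0,0,0,0,0,0,-0.15,0,0,0,0,0,0,-0.25,0,0,0,0,0,0,-0.25,0,0,0,0,0,0],
)

```text
clock: 18.13
position: [491.8, -245.5, 87.5]
tcp_rot: [-102.7, 89.7, -18.4]
wrist_force: [0.4, 0.4, -1.0]
grip_width: 53.0
```

Run:
```python
from look import *
s=bot.state();go(s,(490.8,-244.3,60.5),174.3)
snap('p',None,(245,235,325,305),8)
```

```text
t18.1 pos [ 491.8 -245.5   87.5] az 174.3 w53.0 F [ 0.4  0.4 -1. ] j6 4
 shift [0.27  0.012 0.011] turn [ 0.    -0.001  0.003]
```

View pics/p_scene.png

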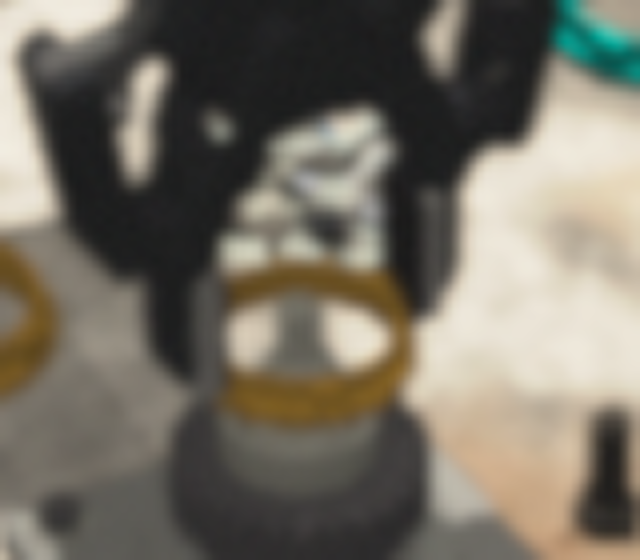

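Emit:
arm_command(
  plan=[-0.15,0,0,0,0,0,0,-0.35,0,0,0,0,0,0,-0.45,0,0.2,0,0,0,0,-0.45,-0.05,0.45,0,0,0,0,-0.45,-0.1,0.72,0,0,0,0,-0.45,-0.165,1,0,0,0,0],
)

```text
clock: 18.68
position: [516.4, -146.4, 130.4]
tcp_rot: [-35.2, 90.0, 49.0]
wrist_force: [0.2, -0.3, -0.9]
grip_width: 53.0
```

Emit:
arm_command(
  plan=[0,-0.05,0.3,0,0,0,0,0,-0.1,0.6,0,0,0,0,0,-0.165,1,0,0,0,0],
)

```text
clock: 18.93
position: [542.6, -48.7, 130.0]
tcp_rot: [99.7, 90.0, -176.1]
wrist_force: [-0.1, 0.1, -0.5]
grip_width: 53.0
```

Emit:
arm_command(
  plan=[0,-0.05,0.3,0,0,0,0,0,-0.1,0.6,0,0,0,0,0,-0.14,0.85,0,0,0,0,0,-0.165,1,0,0,0,0,0,-0.165,1,0,0,0,0],
)

```text
clock: 19.35
position: [570.3, 51.1, 129.9]
tcp_rot: [-62.6, 90.0, 21.8]
wrist_force: [0.5, -0.8, -0.5]
grip_width: 53.1
```

Run:
```python
from look import *
s=bot.state();go(s,(594.9,134.6,65),174.3)
```

```text
t19.4 pos [570.3  51.1 129.9] az 174.5 w53.1 F [ 0.5 -0.8 -0.5] j6 -27
 shift [ 0.65  -0.164  0.855] turn [0.002 0.    0.   ]
```

Emit:
arm_command(
  plan=[0,-0.05,0.25,0,0,0,0,0,-0.1,0.55,0,0,0,0,0,-0.164,0.86,0,0,0,0,0.2,-0.164,0.87,0,0,0,0,0.5,-0.164,0.88,0,0,0,0,0.66,-0.164,0.88,0,0,0,0,0.66,-0.164,0.88,0,0,0,0,0.66,-0.164,0.88,0,0,0,0],
)

```text
clock: 20.02
position: [594.1, 133.2, 63.4]
tcp_rot: [130.2, 89.8, -145.6]
wrist_force: [1.1, 1.1, 0.8]
grip_width: 53.0
```

Run:
```python
from look import *
s=bot.state();go(s,(594.9,134.6,42),174.3)
snap('q',None,(190,160,270,230),8)
```

```text
t20.0 pos [594.1 133.2  63.4] az 174.2 w53.0 F [1.1 1.1 0.8] j6 -34
 shift [ 0.214 -0.007  0.015] turn [-0.001 -0.001 -0.001]
```

View pics/q_scene.png

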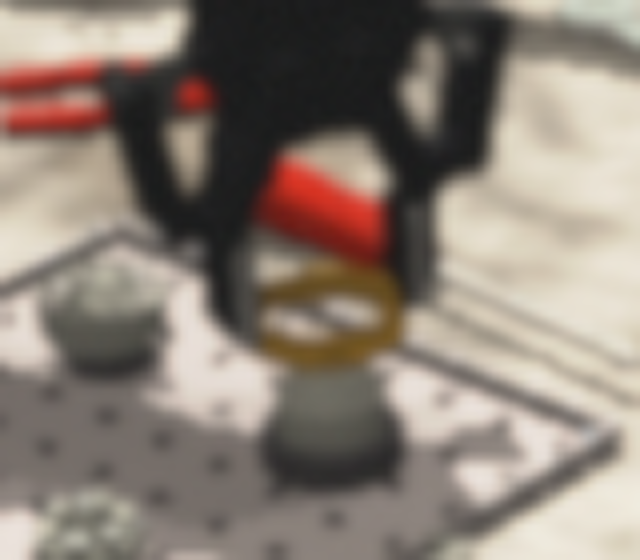

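Emit:
arm_command(
  plan=[0,-0.006,0.015,0,0,0,0,0.07,-0.006,0.015,0,0,0,0,0.14,-0.006,0.015,0,0,0,0,0.2,-0.006,0.015,0,0,0,0,0.2,-0.006,0.015,0,0,0,0],
)

```text
clock: 20.48
position: [594.2, 135.5, 42.5]
tcp_rot: [115.5, 89.8, -160.3]
wrist_force: [-0.6, 0.2, -0.7]
grip_width: 52.9
```

Run:
```python
from look import *
s=bot.state();go(s,(594.9,134.6,27.5),174.3)
snap('r',None,(190,160,270,230),8)
```

```text
t20.5 pos [594.2 135.5  42.5] az 174.2 w52.9 F [-0.6  0.2 -0.7] j6 -34
 shift [ 0.15  -0.008 -0.008] turn [-0.001 -0.001 -0.002]
```

View pics/r_scene.png

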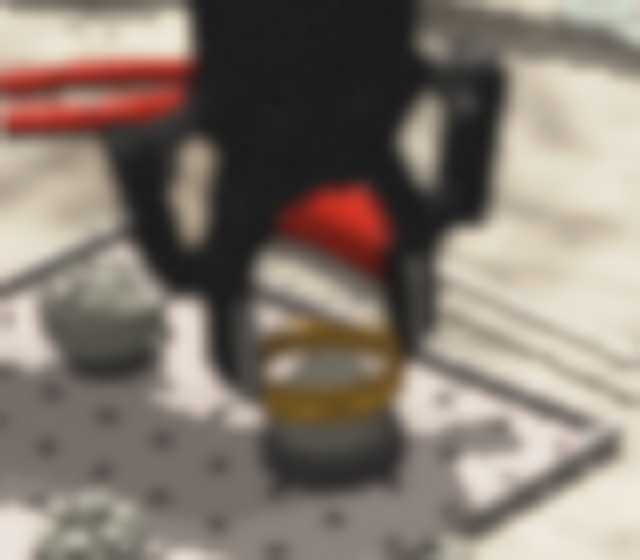

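The ring encloses the peg tip. Lowering.

Emit:
arm_command(
  plan=[0.04,-0.006,-0.006,0,0,0,0,0.08,-0.006,-0.006,0,0,0,0,0.12,-0.006,-0.006,0,0,0,0,0.15,-0.006,-0.006,0,0,0,0,0.15,-0.006,-0.006,0,0,0,0],
)

```text
clock: 20.95
position: [595.3, 135.1, 28.2]
tcp_rot: [118.8, 89.9, -156.9]
wrist_force: [0.1, -0.5, -1.1]
grip_width: 53.1
```

Run:
```python
from look import *
s=bot.state();go(s,(594.9,134.6,27.5),174.3)
```

```text
t20.9 pos [595.3 135.1  28.2] az 174.3 w53.1 F [ 0.1 -0.5 -1.1] j6 -34
 shift [ 0.007  0.004 -0.005] turn [-0.    -0.001 -0.001]
```

Emit:
arm_command(
  plan=[0.01,0,0,0,0,0,0,0.013,0,0,0,0,0,75,0.013,0,0,0,0,0,90,0,0,0,0,0,0,100,-0.05,0,0,0,0,0,100,-0.2,0,0,0,0,0,100,-0.5,0,0,0,0,0,100,-0.8,0,0,0,0,0,100,-1,0,0,0,0,0,100,-1,0,0,0,0,0,100],
)

```text
clock: 21.78
position: [599.0, 136.4, 135.5]
tcp_rot: [-64.7, 89.3, 19.6]
wrist_force: [0.7, 1.5, 0.4]
grip_width: 85.3
```

Emit:
arm_command(
  plan=[0,0.05,-0.3,0,0,0,100,0,0.1,-0.6,0,0,0,100,0,0.165,-1,0,0,0,100],
)

```text
clock: 22.03
position: [569.5, 37.8, 129.4]
tcp_rot: [-64.5, 89.9, 19.9]
wrist_force: [1.4, -0.1, 1.5]
grip_width: 85.7
```

Emit:
arm_command(
  plan=[0,0.05,-0.3,0,0,0,100,0,0.1,-0.6,0,0,0,100,0,0.165,-1,0,0,0,100],
)

```text
clock: 22.28
position: [542.9, -61.0, 129.4]
tcp_rot: [-76.5, 89.9, 7.9]
wrist_force: [0.9, -0.3, -0.1]
grip_width: 85.6
```

Emit:
arm_command(
  plan=[0,0.05,-0.3,0,0,0,100,0,0.1,-0.6,0,0,0,100,0,0.14,-0.85,0,0,0,100,0,0.165,-1,0,0,0,100,0,0.165,-1,0,0,0,100],
)

```text
clock: 22.7
position: [515.4, -160.6, 129.2]
tcp_rot: [98.2, 90.0, -177.8]
wrist_force: [0.5, 0.3, -0.2]
grip_width: 85.2
```

Run:
```python
from look import *
s=bot.state();go(s,(491,-245,44),174.3)
snap('s',None,(130,160,330,320),4)
```

```text
t22.7 pos [ 515.4 -160.6  129.2] az 174.1 w85.2 F [ 0.5  0.3 -0.2] j6 -6
 shift [ 0.852  0.155 -0.865] turn [-0.003 -0.    -0.   ]
```

View pics/s_scene.png

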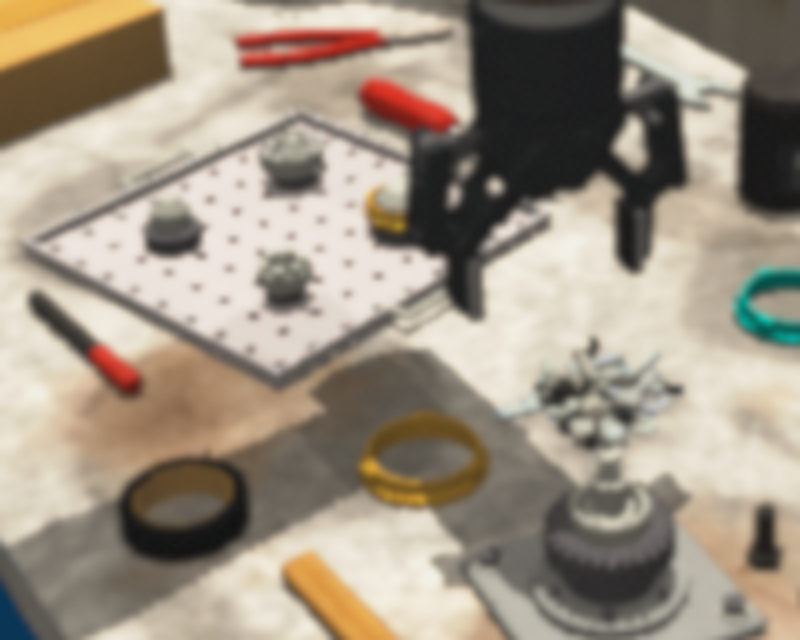

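Emit:
arm_command(
  plan=[0,0.05,-0.3,0,0,0,100,0,0.1,-0.6,0,0,0,100,0,0.15,-0.88,0,0,0,100,0,0.155,-0.88,0,0,0,100,0.2,0.155,-0.88,0,0,0,100,0.35,0.155,-0.88,0,0,0,100,0.45,0.155,-0.88,0,0,0,100,0.45,0.155,-0.88,0,0,0,100],
)

```text
clock: 23.42
position: [491.3, -243.1, 81.9]
tcp_rot: [80.5, 89.7, 164.8]
wrist_force: [-0.3, -0.5, -0.7]
grip_width: 85.4
```

Run:
```python
from look import *
s=bot.state();go(s,(491,-245,42),174.3)
snap('t',None,(235,235,335,320),7)
```

```text
t23.4 pos [ 491.3 -243.1   81.9] az 174.3 w85.4 F [-0.3 -0.5 -0.7] j6 4
 shift [ 0.399 -0.    -0.02 ] turn [ 0.     0.001 -0.003]
```

View pics/t_scene.png

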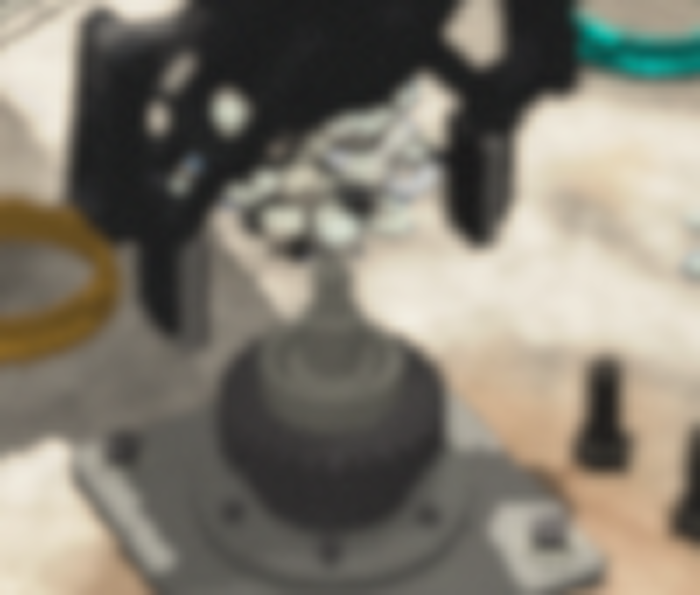

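Emit:
arm_command(
  plan=[0.1,0,-0.02,0,0,0,100,0.2,0,-0.02,0,0,0,100,0.3,0,-0.02,0,0,0,100,0.38,0,-0.02,0,0,0,100,0.38,0,-0.02,0,0,0,95,0.38,0,-0.02,0,0,0,90],
  grip_force=60,
)

```text
clock: 23.97
position: [491.9, -246.2, 45.4]
tcp_rot: [88.6, 89.9, 172.9]
wrist_force: [0.5, 0.4, 0.4]
grip_width: 77.0
```

Run:
```python
from look import *
s=bot.state();go(s,(491,-245,42),174.3)
```

```text
t24.0 pos [ 491.9 -246.2   45.4] az 174.3 w77.0 F [0.5 0.4 0.4] j6 4
 shift [0.034 0.01  0.011] turn [-0.     0.    -0.001]
```

Emit:
arm_command(
  plan=[0.03,0.008,0.011,0,0,0,90,0.034,0.008,0.011,0,0,0,85,0.034,0.008,0.011,0,0,0,0,0.034,0.008,0.011,0,0,0,0,0.034,0.008,0.011,0,0,0,0,0.034,0.008,0.011,0,0,0,0],
)

```text
clock: 24.47
position: [491.7, -245.1, 43.9]
tcp_rot: [-106.2, 90.0, -21.9]
wrist_force: [-2.2, 0.5, 5.8]
grip_width: 62.7
```

Run:
```python
from look import *
s=bot.state();go(s,(491,-245,42),174.3)
```

```text
t24.5 pos [ 491.7 -245.1   43.9] az 174.3 w62.7 F [-2.2  0.5  5.8] j6 4
 shift [0.019 0.007 0.   ] turn [-0. -0.  0.]
```

Emit:
arm_command(
  plan=[-0.03,0,0,0,0,0,0,-0.08,0,0,0,0,0,0,-0.2,0,0,0,0,0,0,-0.35,0,0,0,0,0,0,-0.55,0,0,0,0,0,0,-0.75,0,0,0,0,0,0,-0.88,0,0,0,0,0,0,-0.88,0,0,0,0,0,0],
)

```text
clock: 25.13
position: [493.3, -245.6, 133.8]
tcp_rot: [-99.3, 89.6, -15.0]
wrist_force: [1.1, 0.0, -2.2]
grip_width: 62.5
```

Run:
```python
from look import *
s=bot.state();go(s,(458.8,210,135),174.3);print(s['moment'].round(2))
snap('u',None,(235,215,335,300),7)
```

```text
t25.1 pos [ 493.3 -245.6  133.8] az 174.3 w62.5 F [ 1.1  0.  -2.2] j6 4
 shift [-0.022  0.796  4.499] turn [-0.    -0.001  0.004]
[ 0.02 -0.11  0.05]
```

View pics/u_scene.png

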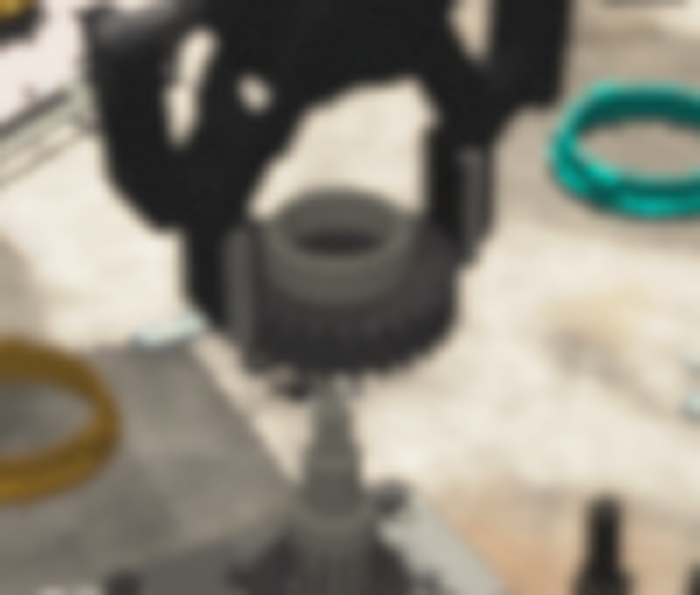

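Emit:
arm_command(
  plan=[-0.05,0.03,0.12,0,0,0,0,-0.05,0.06,0.32,0,0,0,0,-0.05,0.1,0.55,0,0,0,0,-0.05,0.14,0.78,0,0,0,0,-0.05,0.18,1,0,0,0,0],
)

```text
clock: 25.6
position: [482.1, -142.3, 134.3]
tcp_rot: [87.3, 89.8, 171.5]
wrist_force: [0.5, -0.5, -2.7]
grip_width: 62.6
```

Emit:
arm_command(
  plan=[0,0.05,0.27,0,0,0,0,0,0.1,0.55,0,0,0,0,0,0.14,0.78,0,0,0,0,0,0.18,1,0,0,0,0],
)

```text
clock: 25.93
position: [474.1, -40.8, 134.5]
tcp_rot: [99.5, 89.8, -176.2]
wrist_force: [1.1, 0.0, -3.7]
grip_width: 62.5
```

Emit:
arm_command(
  plan=[0,0.05,0.27,0,0,0,0,0,0.1,0.55,0,0,0,0,0,0.14,0.78,0,0,0,0,0,0.18,1,0,0,0,0],
)

```text
clock: 26.27
position: [466.1, 60.2, 134.5]
tcp_rot: [113.1, 89.8, -162.6]
wrist_force: [0.5, 0.3, -3.2]
grip_width: 62.9
```

Emit:
arm_command(
  plan=[0,0.05,0.27,0,0,0,0,0,0.1,0.55,0,0,0,0,0,0.14,0.78,0,0,0,0,0,0.17,0.92,0,0,0,0,0,0.18,1,0,0,0,0,0,0.18,1,0,0,0,0],
)

```text
clock: 26.77
position: [459.1, 161.3, 134.8]
tcp_rot: [125.2, 89.9, -150.4]
wrist_force: [-0.8, -0.3, -2.5]
grip_width: 62.8
```

Run:
```python
from look import *
s=bot.state();go(s,(458.8,210,66),174.3)
```

```text
t26.8 pos [459.1 161.3 134.8] az 174.4 w62.8 F [-0.8 -0.3 -2.5] j6 -44
 shift [0.688 0.049 0.485] turn [ 0.001 -0.001 -0.001]
```

Emit:
arm_command(
  plan=[0,0.03,0.2,0,0,0,0,0,0.049,0.4,0,0,0,0,0,0.049,0.5,0,0,0,0,0.2,0.049,0.5,0,0,0,0,0.45,0.049,0.5,0,0,0,0,0.68,0.049,0.5,0,0,0,0,0.68,0.049,0.5,0,0,0,0,0.68,0.049,0.5,0,0,0,0],
)

```text
clock: 27.43
position: [459.3, 208.9, 66.8]
tcp_rot: [141.8, 89.8, -133.9]
wrist_force: [0.4, 0.1, -3.4]
grip_width: 62.5
```

Run:
```python
from look import *
s=bot.state();go(s,(458.8,210,44),174.3)
snap('v',None,(140,165,230,240),8)
```

```text
t27.4 pos [459.3 208.9  66.8] az 174.2 w62.5 F [ 0.4  0.1 -3.4] j6 -49
 shift [0.228 0.006 0.011] turn [-0.001 -0.002 -0.002]
```

View pics/v_scene.png

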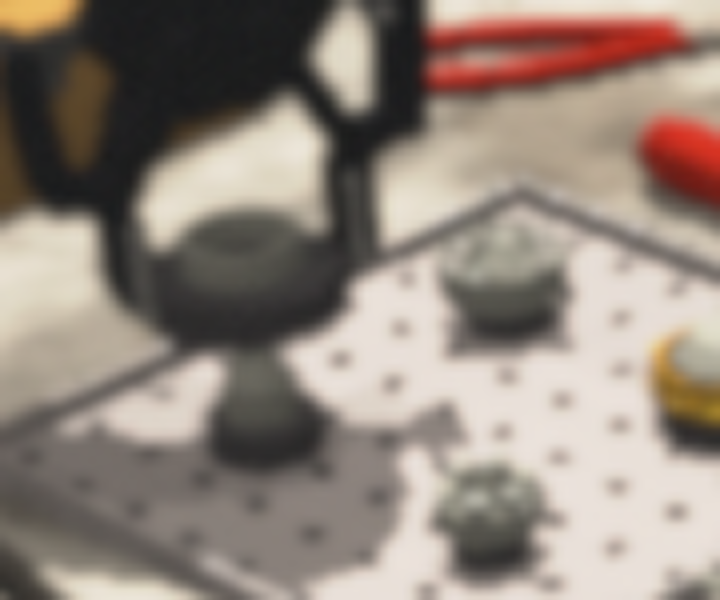

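Emit:
arm_command(
  plan=[0.06,0.006,0.01,0,0,0,0,0.13,0.006,0.01,0,0,0,0,0.18,0.006,0.01,0,0,0,0,0.22,0.006,0.01,0,0,0,0,0.22,0.006,0.01,0,0,0,0],
)

```text
clock: 27.9
position: [459.0, 211.0, 45.0]
tcp_rot: [134.4, 89.9, -141.4]
wrist_force: [-1.0, -0.3, -3.5]
grip_width: 62.7
```

Run:
```python
from look import *
s=bot.state();go(s,(458.8,210,28),174.3);print(s['moment'].round(2))
snap('w',None,(140,165,230,240),8)
```

```text
t27.9 pos [459. 211.  45.] az 174.3 w62.7 F [-1.  -0.3 -3.5] j6 -49
 shift [ 0.17   0.001 -0.01 ] turn [-0.    -0.001 -0.001]
[-0.03  0.03  0.05]
```

View pics/w_scene.png

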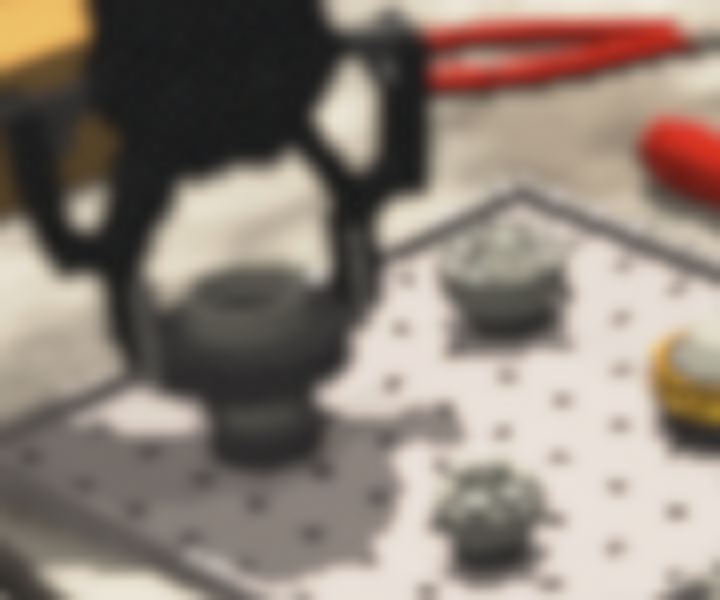

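Emit:
arm_command(
  plan=[0.04,0,-0.008,0,0,0,0,0.08,0,-0.008,0,0,0,0,0.12,0,-0.008,0,0,0,0,0.15,0,-0.008,0,0,0,0,0.165,0,-0.008,0,0,0,0,0.165,0,-0.008,0,0,0,0],
)

```text
clock: 28.45
position: [459.2, 210.4, 28.7]
tcp_rot: [137.5, 89.9, -138.3]
wrist_force: [0.3, -0.3, -2.5]
grip_width: 62.7
```

Run:
```python
from look import *
s=bot.state();go(s,(458.8,210,28),174.3);print(s['moment'].round(2))
```

```text
t28.4 pos [459.2 210.4  28.7] az 174.3 w62.7 F [ 0.3 -0.3 -2.5] j6 -49
 shift [ 0.007  0.003 -0.004] turn [-0.    -0.001 -0.   ]
[ 0.04  0.05 -0.01]
```

Emit:
arm_command(
  plan=[0.008,0,0,0,0,0,0,0.01,0,0,0,0,0,85,0.01,0,0,0,0,0,100,0.01,0,0,0,0,0,100,-0.02,0,0,0,0,0,100,-0.08,0,0,0,0,0,100,-0.25,0,0,0,0,0,100,-0.5,0,0,0,0,0,100,-0.8,0,0,0,0,0,100,-1,0,0,0,0,0,100,-1,0,0,0,0,0,100],
)

```text
clock: 29.37
position: [462.0, 212.5, 134.7]
tcp_rot: [-48.4, 89.4, 35.9]
wrist_force: [0.9, 0.1, -0.4]
grip_width: 85.7
```

Emit:
arm_command(
  plan=[-0.3,0,0,0,0,0,100,-0.6,0,0,0,0,0,100,-1,0,0,0,0,0,100],
)

```text
clock: 29.62
position: [457.9, 209.6, 228.8]
tcp_rot: [128.9, 89.7, -146.9]
wrist_force: [0.7, 0.3, -0.4]
grip_width: 85.2
```

Emit:
arm_command(
  plan=[0,0.15,-0.3,0,0,0,100,0,0.3,-0.6,0,0,0,100,0,0.4,-1,0,0,0,100],
)

```text
clock: 29.87
position: [408.8, 115.0, 229.8]
tcp_rot: [-35.0, 89.9, 49.4]
wrist_force: [0.9, 0.2, 0.2]
grip_width: 85.1
```

Emit:
arm_command(
  plan=[0,0,-0.3,0,0,0,100,0,0,-0.6,0,0,0,100,0,0,-1,0,0,0,100],
)

```text
clock: 30.12
position: [399.1, 14.9, 229.8]
tcp_rot: [-59.5, 89.9, 24.9]
wrist_force: [1.7, -0.9, 0.3]
grip_width: 85.4
```

Emit:
arm_command(
  plan=[0,0,-0.3,0,0,0,100,0,0,-0.6,0,0,0,100,0,0,-1,0,0,0,100],
)

```text
clock: 30.37
position: [389.2, -84.8, 229.7]
tcp_rot: [-69.3, 89.9, 15.1]
wrist_force: [1.1, 0.7, 0.5]
grip_width: 85.5
```

Emit:
arm_command(
  plan=[0,0,-0.3,0,0,0,100,0,0,-0.6,0,0,0,100,0,0,-1,0,0,0,100,0,0,-1,0,0,0,100,0,0,-1,0,0,0,100],
)

```text
clock: 30.78
position: [378.7, -185.2, 229.1]
tcp_rot: [69.3, 90.0, 153.2]
wrist_force: [0.9, 0.5, -0.5]
grip_width: 85.4
```

Run:
```python
from look import *
s=bot.state();go(s,(458.8,210,28),174.3)
snap('x',(140,195,260,305),(150,175,250,245),6)
snap('y',None,(0,0,560,420),1)
```

```text
t30.8 pos [ 378.7 -185.2  229.1] az 174.0 w85.4 F [ 0.9  0.5 -0.5] j6 -2
 shift [ 2.011 -0.382  4.014] turn [-0.004  0.    -0.   ]
```

View pics/x_scene.png

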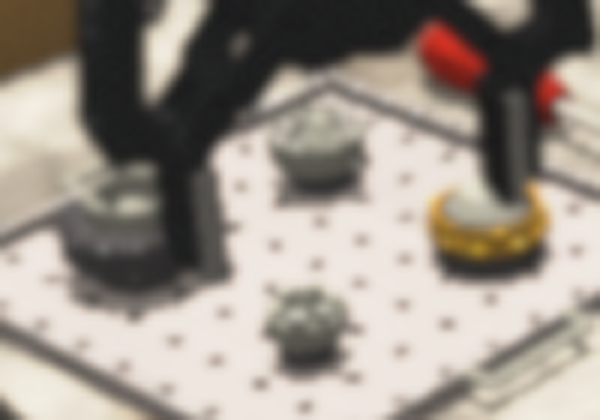

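View pics/x_top.png

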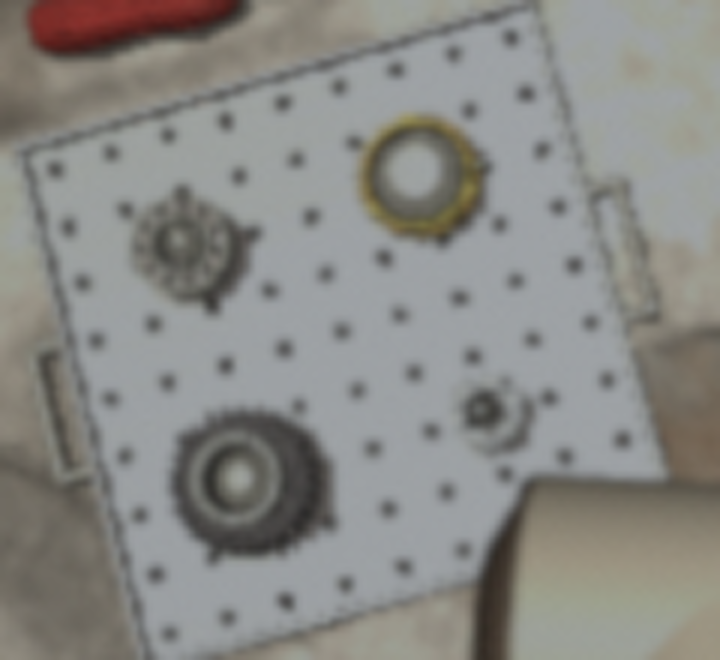

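Emit:
arm_command(
  plan=[0,0,-0.3,0,0,0,100,0,0,-0.6,0,0,0,100,-0.5,0,-1,0,0,0,100,-0.9,0,-1,0,0,0,100,-0.9,0,-1,0,0,0,100,-0.9,0,-1,0,0,0,100],
)

```text
clock: 31.43
position: [372.3, -283.5, 324.2]
tcp_rot: [-112.3, 89.4, -27.9]
wrist_force: [0.0, 0.8, 0.3]
grip_width: 85.1
```

```bash
python3 - <<'E' | tail -1
from look import *
from ov import sq,spig
snap('z',(140,195,260,305),(140,175,240,245),7)
q=[(595.1,135,18,28.5,30,27.5),(459,210.4,18,33,36,33),(564.5,241,18,23,34,23),(489,104.2,18,17,34,17)]
for n,b,k in(('scene',(140,175,240,245),7),('top',(140,195,260,305),6)):
    c=ld(f'pics/z_{n}.pkl')
    crop(c,*b,k,f'pics/zz_{n}.png',[proj(c,circ(x,y,z,r)) for x,y,z1,r1,z2,r2 in q for z,r in((z1,r1),(z2,r2))])
s=bot.state();print(s['clock'],s['position'])
E
```

```text
31.5333 [ 370.2668427  -281.58724441  319.4100814 ]
```

View pics/z_scene.png

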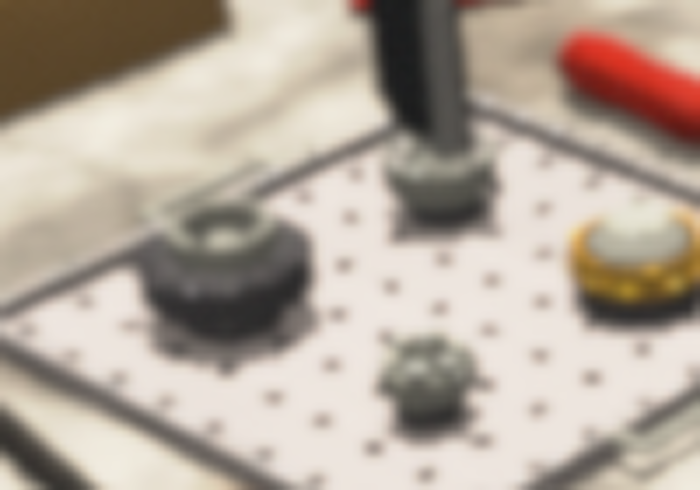

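View pics/zz_scene.png

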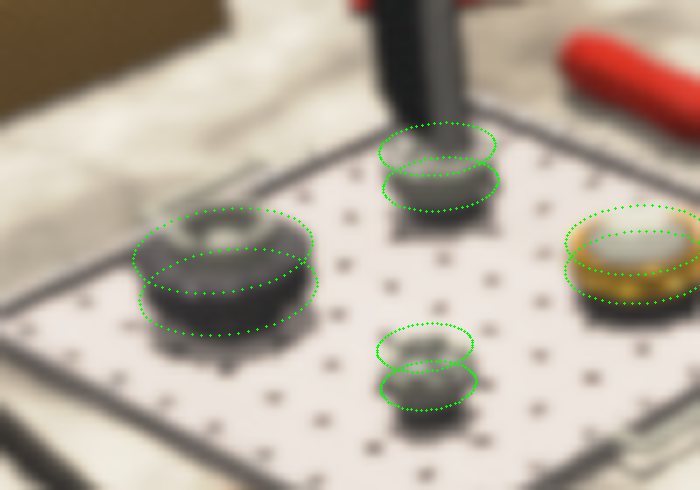

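View pics/zz_top.png

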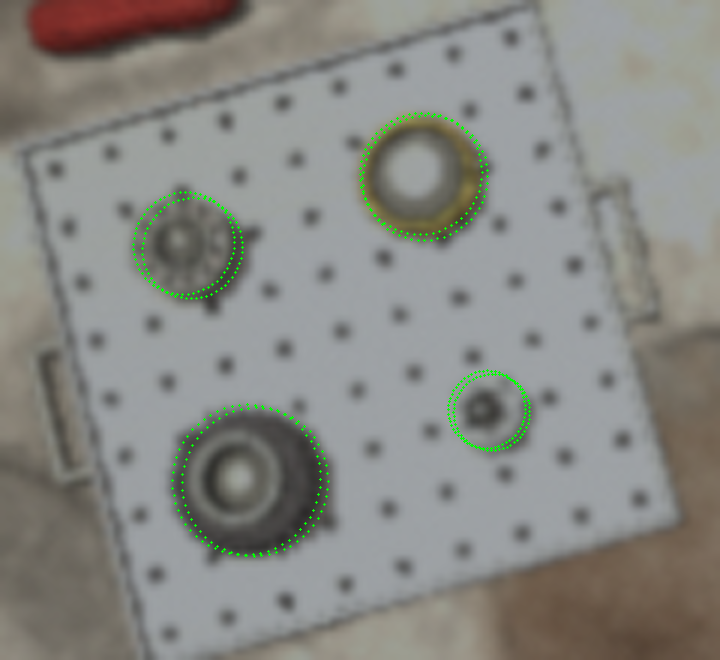

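```bash
python3 -c "
from cell import bot
print(bot.state()['qvel'].round(2));print(bot.finish_job())"
```

```text
[ 0.21  0.97 -2.78 -0.45  0.22  0.06]
the job is handed in; nothing more can be done
None
```

I lifted the castle nut, bearing, brass synchro ring and gear off the shaft one at a time. Each one went over its own spigot on the drip tray, and I handed the job in at about 31.5 s of the 125 s. It reported no verdict.

- **Placing:** each part went down over its peg with no contact force. I released it within about 1 mm of its expected resting height, and the force readings never showed it pressing on its foot.
- **Final pictures:** all four parts look level, right way up and down on their feet. In the top view the expected outlines match to about 1–2 mm. The gripper was about 320 mm up, well clear of everything.
- **Scene camera disagreed:** its view sat about 1–2 pixels (roughly 3 mm) off the expected outlines for every part. The empty spigots and the stand showed a similar mismatch before I moved anything, so I put it down to calibration. One finger also partly hid the bearing in that view.
- **Grip width:** it read about 2 mm high on the nut and 2–3 mm low on the other three parts. The nut may have been held a few degrees off its flats, but it still seated.

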